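# Nest the slide rests on their stand and cover them

### The arm

A 7-joint arm with a two-finger parallel gripper is mounted at the origin on the work surface. World frame = base frame: x ahead of the robot, y to its left, z up, the work surface at z = 0. Lengths are in m, angles in rad, forces in N, time in s.
With the tool pointing down it reaches from about 0.425 to 0.875 m from the base axis. Payload 4.7 kg.
Tool frame: the origin (TCP) lies where the fingers leave the gripper's body, on its centre line; the fingertips stand 70 mm ahead of it and the grasp point (between the pads) lies 51 mm ahead of it; z points along the fingers, y is the line along which they close (so a half turn about z gives the same grasp; the last joint's range is limited). The gripper opens to 87 mm and grips with 3 to 60 N. Pads are 19 mm wide; open, the fingers measure 117 mm over their backs; the gripper's body (75 mm by 190 mm) begins 51 mm behind the grasp point.
Start: joints at [-1.299, 0.321, -0.07, 1.45, 0.023, 1.371, -0.057], TCP at [0.166, 0.629, 0.292] pointing down, gripper open.
Joint ranges: [-2.86, 2.86], [-0.3, 2.09], [-1.38, 1.24], [0.06, 2.45], [-1.56, 4.7], [0.09, 2.05], [-2.69, 2.69]. Speed limits (rad/s): [2.57, 2.57, 3.14, 3.14, 3.14, 3.14, 3.14].

### API

Orientations are given as a rotation vector (axis times angle).
In Python, from bench import ctrl gives the robot as it stands.
- The arm moves only by the tool play_rows, never from a script. Its argument "increments" is a list that holds one entry, the list of rows, each a list of 7 numbers: the shift along the tool's x, y, z as a fraction of full scale, then the turn, a rotation vector about the tool's x, y, z as a fraction of full scale, then the gripper command: -1 is shut, 1 is fully open, values between are in proportion. A call has 1 to 8 rows; each row is the pose to reach, as a shift and turn from the pose commanded when the call began, along the tool's axes at that moment; what a row does not reach only later rows make up. Full scale, the value 1, is 0.1 m for a shift and 90 degrees for a turn. A row lasts 1/10 s, in which the tool goes at most 50 mm and 8.59 degrees, less where a joint would pass 70% of its speed; a pose out of reach is approached as far as the arm can. A call with a number of a shift or a turn outside -1 to 1 is refused whole. A call with a gripper value outside its range is refused whole. The fingers move at their own pace and stop on an object; "squeeze" is the grip in N (left out, the last holds). Time passes only in rows, so rows that repeat a pose let the fingers close. It gives the time, the measured TCP pose, the force, the opening and the grip force at its end, in the units of the state.
- ctrl.get_state(): the state, without advancing time (a new reading comes with each control period).
- ctrl.get_image(name): name is "scene" or "top"; returns the picture (480x640x3 uint8, red, green, blue); there is no depth.
- ctrl.get_calibration(name): a dict with "vertical_fov" (degrees; the focal length in pixels is half the picture's height over the tangent of half this angle, whatever the lens; pixels are square), "cx", "cy" (the principal point, pixels), "dist_coeffs" ([k1, k2, p1, p2, k3] as OpenCV has them; the pictures are not rectified), "R" (3x3) and "t" (3): a world point X has camera coordinates R X + t. Camera axes: x right, y down, z forward; pixel columns grow to the right and rows downward; lengths in m; the calibration is good to about 2 mm. A picture is of the moment at which its call begins. get_calibration takes no time and is no camera call.
- ctrl.close_job(): hands the job in; it is judged then, once.
The state is a dict: "time": time; "joint_positions": joint angles; "qd": joint speeds; "joint_torque": joint torques, N m; "position": TCP position; "tool_rot": TCP orientation; "ft_force": force on the tool from outside, world axes, zero at the start; "torque": the same for the moment, N m; "grip_width": opening from 0.0 (shut) to 1.0 (fully open); "grip_force": force on a finger pad.
Only numpy, scipy, OpenCV 4.12 (cv2) and the standard library are available. Lean on these libraries where they do the work, as an engineer would, in place of code of your own. Each camera call takes 0.05 s, during which the arm holds its last target. There are 200 camera calls.

### The job

Put the brass slide rests away on the ridge of the black stand: the smallest first, then the medium one over it, then the largest over both, each pushed fully home ridge over ridge, in line with the stand's ridge and centred along it. Then put the white dust cover squarely over the nest, centred, its long sides along the ridge and its rim flat on the stand's base plate. Let go of everything, and leave the jar, the pot and the dish where they stand.

Things in the scene. Friction and masses are not known exactly. Their poses are not given: they have to be found in the camera images.
- small: The smallest of three loose brass slide rests: 90-degree angle section lying ridge up like a roof, hollow below, 22 mm legs, 4 mm thick, 42 mm long, 31 mm wide, 18.4 mm high, about 55 g. Its ends are flat, upright V faces. Origin: centre of underside (leg-edge level); x along the ridge, z up; both ways round alike. Seated on the stand's ridge, its origin is 23.3 mm above the stand's origin.
- medium: The middle-sized of three loose brass slide rests: 90-degree angle section lying ridge up like a roof, hollow below, 28 mm legs, 4 mm thick, 55 mm long, 40 mm wide, 22.6 mm high, about 100 g. Its ends are flat, upright V faces. Origin: centre of underside (leg-edge level); x along the ridge, z up; both ways round alike. Seated over the small one on the stand, its origin is 24.7 mm above the stand's origin.
- large: The largest of three loose brass slide rests: 90-degree angle section lying ridge up like a roof, hollow below, 34 mm legs, 4 mm thick, 68 mm long, 48 mm wide, 26.9 mm high, about 155 g. Its ends are flat, upright V faces. Origin: centre of underside (leg-edge level); x along the ridge, z up; both ways round alike. Seated over the other two on the stand, its origin is 26.1 mm above the stand's origin.
- cover: White plastic dust cover, loose oblong box open below, about 160 g, standing on its rim: outside 100 (x) by 76 (y) by 58 mm high, walls and top 4 mm. On top, along x in the middle, a solid grey grip rib 50 mm long, 12 mm thick (across y), 24 mm tall, reaching 82 mm above the rim. Origin: centre of the rim plane; x along the long sides and rib, z up; both ways round alike.
- stand: Black plastic stand, fixed: base plate 122 (x) by 98 (y) by 8 mm, a post in its middle carrying an aluminium 90-degree roof-shaped ridge 30 mm long (x), 23 mm wide, peak 36 mm up. Rests nest over this ridge clear of the plate; each adds 5.7 mm to the peak (53 mm with three). The cover's rim stands on the plate, 8 mm above the origin. Origin: centre of the plate's underside; x along the ridge, z up.
- amber_jar: Bystander: small amber glass jar with a black cap, 34 mm across, 62 mm high, loose on the bench; leave it alone. Origin: centre of its underside.
- stain_pot: Bystander: small solid-topped white ceramic pot, 38 mm across, 52 mm high, loose on the bench; leave it alone. Origin: centre of its underside.
- dish: Bystander: small round covered dish, clear with a white lid, 56 mm across, 17 mm high, loose on the bench; leave it alone. Origin: centre of its underside.
Things that resemble listed ones, but are neither listed nor needed, are in the scene too. Leave any red look-alike of the medium alone. Leave any red look-alike of the large alone.

How it is judged:
By the outcome, as a careful person would: the job done as asked, in the order asked, and still so for the second after the job is handed in, with the robot touching nothing.
It also fails if it takes over 128 s, if anything falls off the work surface, if the arm or the gripper's body presses on something with over 40 N, if the wrist force passes 120 N, or if a joint passes its speed limit or range.

## Working session

There is one attempt and no reset: what is moved stays moved. The work goes in short steps, Python scripts to look and compute and a tool call to move; the robot and the scene stay as the last step left them, time stands still between calls to the robot, and variables do not carry over. Pictures are saved under pics/ and viewed, at most 14 in all, crops included, and the job is handed in when it is done.

Besides the shell and the picture viewer there is one more tool, called after ">>>" by a JSON object that holds its "name" and its "arguments". play_rows: Moves the arm, as the interface text tells. Shift numbers are shares of 0.1 m and turn numbers shares of 90 degrees, none past 1 either way. Its arguments: {"type":"object","properties":{"increments":{"type":"array"},"squeeze":{"type":"number"}},"required":["increments"]}

```bash
mkdir -p pics; ls; python3 - <<'E'
from bench import ctrl
import cv2,numpy as np
np.set_printoptions(precision=4,suppress=True)
for n in("scene","top"):
    im=ctrl.get_image(n); cv2.imwrite(f"pics/{n}0.png",im[:,:,::-1]); c=ctrl.get_calibration(n); print(n,c)
s=ctrl.get_state(); print(s)
E
```

```text
pics
scene {'vertical_fov': 49.466716461008424, 'cx': 317.41677418895495, 'cy': 244.5388634520304, 'dist_coeffs': array([-0.1376,  0.    ,  0.    ,  0.    ,  0.    ]), 'R': array([[-0.1126,  0.9935, -0.0185],
       [ 0.5445,  0.0461, -0.8375],
       [-0.8312, -0.1043, -0.5462]]), 't': array([ 0.0253, -0.2461,  1.5271])}
top {'vertical_fov': 45.60363199801688, 'cx': 321.8723251525077, 'cy': 237.61606824651076, 'dist_coeffs': array([-0.01,  0.  ,  0.  ,  0.  ,  0.  ]), 'R': array([[ 0.0119, -0.9998, -0.0136],
       [-0.9944, -0.0104, -0.1054],
       [ 0.1052,  0.0148, -0.9943]]), 't': array([0.0439, 0.509 , 0.9676])}
{'time': 0.1, 'joint_positions': array([-1.2989,  0.3218, -0.0701,  1.4516,  0.0226,  1.3708, -0.0569]), 'qd': array([ 0.0005, -0.002 , -0.    , -0.0015,  0.0012,  0.0013, -0.0019]), 'joint_torque': array([  0.0002, -49.2568,  -0.4057, -31.3401,  -0.0642,   0.0394,
         0.0001]), 'position': array([0.1657, 0.6281, 0.2912]), 'tool_rot': array([-0.4038, -3.1154,  0.0028]), 'ft_force': array([-0.2483,  1.3829, -0.5941]), 'torque': array([-0.0079, -0.0007, -0.012 ]), 'grip_force': 0.0, 'grip_width': 1.003198226052936}
```

View pics/top0.png

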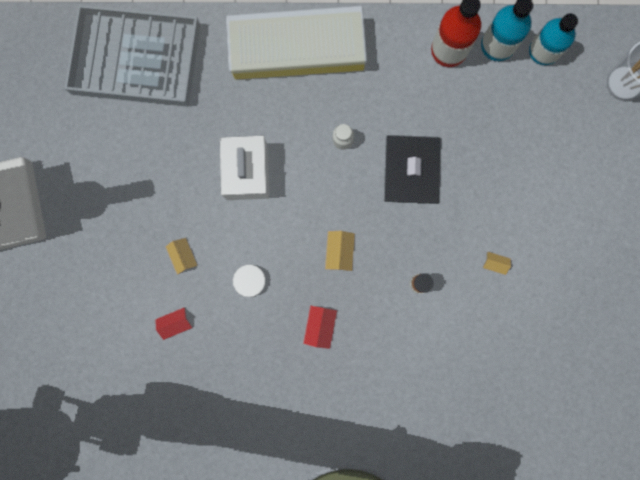

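View pics/scene0.png

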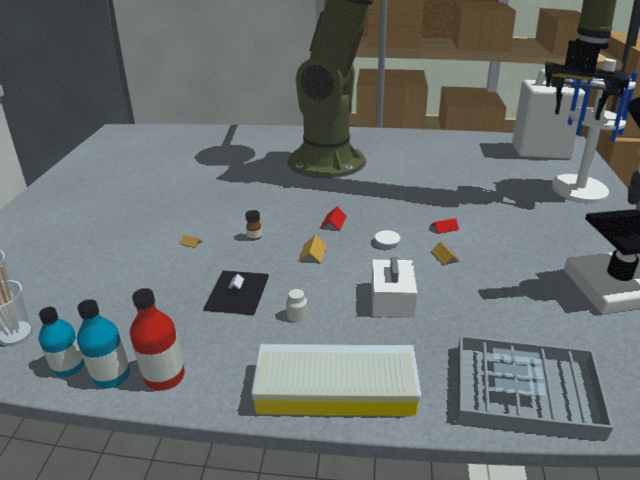

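The top view shows three brass rests at (181,256), (340,250) and (497,263), which by size are medium, large and small. The red look-alikes are at (173,323) and (320,327). The cover is at (243,166), the stand at (412,169), the pot at (343,135), the jar at (423,283) and the dish at (249,281). The scene view agrees, with brass at (445,253), (314,249) and (190,241).

```bash
cat > h.py <<'E'
import cv2,numpy as np
from bench import ctrl
np.set_printoptions(precision=4,suppress=True)
def cal(n):
    c=ctrl.get_calibration(n); f=240/np.tan(np.radians(c["vertical_fov"]/2))
    return np.array([[f,0,c["cx"]],[0,f,c["cy"]],[0,0,1]]),np.array(c["dist_coeffs"]),np.array(c["R"]),np.array(c["t"])
def rays(n,px):
    K,d,R,t=cal(n); u=cv2.undistortPoints(np.float64(px).reshape(-1,1,2),K,d).reshape(-1,2)
    return -R.T@t,np.c_[u,np.ones(len(u))]@R
def plane(n,px,z):
    C,D=rays(n,px); return (C+D*((z-C[2])/D[:,2])[:,None])[:,:2]
def proj(n,P):
    K,d,R,t=cal(n); return cv2.projectPoints(np.float64(P).reshape(-1,1,3),cv2.Rodrigues(R)[0],t,K,d)[0].reshape(-1,2)
S=4
def blobs(im,cond,amin=60):
    "contours (px, original scale) of a mask taken on the 4x upscaled image"
    b=cv2.resize(im,None,fx=S,fy=S,interpolation=cv2.INTER_CUBIC)
    m=cond(b.astype(int),cv2.cvtColor(b,cv2.COLOR_RGB2HSV).astype(int)).astype(np.uint8)
    cs,_=cv2.findContours(m,cv2.RETR_EXTERNAL,cv2.CHAIN_APPROX_NONE)
    return [((c.reshape(-1,2)+.5)/S-.5) for c in cs if cv2.contourArea(c)>amin*S*S]
brass=lambda b,h:(h[...,0]>12)&(h[...,0]<30)&(h[...,1]>90)&(h[...,2]>70)
white=lambda b,h:(h[...,1]<35)&(h[...,2]>175)
black=lambda b,h:(h[...,2]<45)
def rect(n,c,z):
    p=plane(n,c,z); (x,y),(w,h),a=cv2.minAreaRect((p*1000).astype(np.float32))
    if w<h: w,h,a=h,w,a+90
    return np.array([x,y])/1000,w,h,(a+90)%180-90
def rest(n,c,hz):
    "rest on z=0: along-ridge centre corrected for the peak's parallax"
    q,w,h,a=rect(n,c,0); C,_=rays(n,[[0,0]])
    s=(q-C[:2])*hz/(C[2]-hz); e=np.array([np.cos(np.radians(a)),np.sin(np.radians(a))])
    return q-e*(s@e)/2,w-abs(s@e)*1000,h,a
E
python3 - <<'E'
from h import *
im=ctrl.get_image("top")
print("C",rays("top",[[0,0]])[0],rays("scene",[[0,0]])[0])
for c in blobs(im,brass,100):
    print(c.mean(0),rest("top",c,.022))
for nm,f,z in(("white",white,.058),("black",black,.008)):
    for c in blobs(im,f,200):
        print(nm,c.mean(0),rect("top",c,z))
for nm,f in(("ridge",lambda b,h:(h[...,2]>90)),("rib",lambda b,h:(h[...,2]<165))):
    x0,y0=(395,150) if nm=="ridge" else (230,142)
    w,hh=(36,34) if nm=="ridge" else (22,44)
    for c in blobs(im[y0:y0+hh,x0:x0+w],f,20): c=c+[x0,y0];print(nm,c.mean(0),rect("top",c,.03 if nm=="ridge" else .082))
im2=ctrl.get_image("scene")
for c in blobs(im2,brass,60):
    if c[:,1].max()<280 and c[:,1].min()>220: print("sc",c.mean(0),rect("scene",c,.01))
P=[cv2.resize(im[y-40:y+40,x-40:x+40],(260,260),interpolation=cv2.INTER_CUBIC) for x,y in((181,256),(340,250),(497,263),(243,166),(412,169),(173,323))]
cv2.imwrite("pics/crop.png",np.vstack([np.hstack(P[:3]),np.hstack(P[3:])])[:,:,::-1])
E
```

```text
C [0.4038 0.0349 1.0164] [1.4061 0.1456 0.6284]
[496.8558 263.0035] (array([ 0.4697, -0.2598]), np.float64(38.96247449683653), 28.72942352294922, 73.20523071289062)
[180.7863 255.2437] (array([0.4761, 0.302 ]), np.float64(52.49861829398031), 37.46525573730469, 24.797527313232422)
[339.3957 250.5546] (array([0.4887, 0.0181]), np.float64(66.39769245293346), 45.96793746948242, -3.4822463989257812)
[298.6841  71.4669] (array([0.8199, 0.0968]), np.float64(240.65917155788355), 10.948686599731445, -85.28641366958618)
white [248.081  280.2768] (array([0.4318, 0.1723]), 53.86423873901367, 53.54106521606445, -37.51838684082031)
white [242.1073 165.1701] (array([0.6298, 0.1878]), 101.37993621826172, 77.05069732666016, 3.036163806915283)
white [620.4549  80.9237] (array([ 0.7843, -0.4626]), 52.388877868652344, 32.80487823486328, -8.232818603515625)
white [294.8433  37.5995] (array([0.8584, 0.1008]), 239.81797790527344, 100.62521362304688, -85.36522722244263)
black [568.2376  22.7035] (array([ 0.9145, -0.3997]), 35.696617126464844, 26.605648040771484, -28.970455169677734)
black [522.5138   7.4667
[... 155 characters left out ...]
5918, 34.16967010498047, -89.61300972104073)
ridge [413.3478 165.9587] (array([ 0.637 , -0.1098]), 35.42924499511719, 25.200454711914062, -1.6567153930664062)
rib [244.4221 163.669 ] (array([0.627 , 0.1799]), 52.61056900024414, 23.52238655090332, 1.6018760204315186)
sc [444.751  254.0687] (array([0.4741, 0.2948]), 77.93428802490234, 39.42771530151367, 25.297908782958984)
sc [312.4686 250.3616] (array([0.4784, 0.0209]), 103.98562622070312, 47.395423889160156, -3.639373779296875)
sc [190.2111 240.7362] (array([ 0.4736, -0.2613]), 55.06578063964844, 35.283809661865234, 73.85490417480469)
sc [253.2898 225.5659] (array([ 0.398 , -0.1278]), 39.34523391723633, 29.713207244873047, 25.64842987060547)
```

View pics/crop.png

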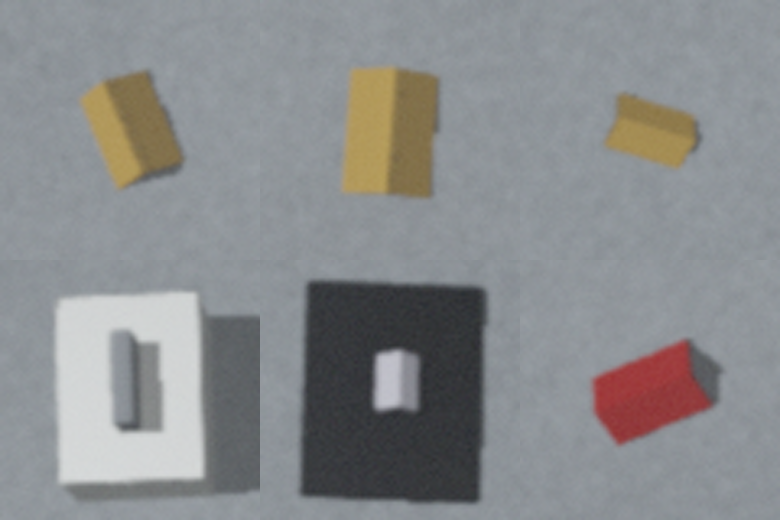

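The crop confirms it: medium at (181,256), large at (340,250) and small at (497,263) are all brass. They measure about 52×37, 66×46 and 39×29 mm, which fits the listed sizes. The red ones are decoys. Next I'll refine the stand, and put together a helper that turns world targets into tool-axis fractions.

```bash
cat >> h.py <<'E'
from scipy.spatial.transform import Rotation as Rn
def go(x,y,z,yaw,zt=None):
    "print shift(0.1 m) & turn(90 deg) fractions in tool axes from measured pose to TCP x,y,z, closing line at yaw deg"
    s=ctrl.get_state(); R=Rn.from_rotvec(s["tool_rot"]); d=R.inv().apply(np.array([x,y,z])-s["position"])*10
    ys=R.as_matrix()[:,1]; cur=np.degrees(np.arctan2(ys[1],ys[0])); dy=(yaw-cur+90)%180-90
    b=np.radians(cur+dy); T=np.array([[np.sin(b),np.cos(b),0],[-np.cos(b),np.sin(b),0],[0,0,-1]]); T=T if np.linalg.det(T)>0 else T*[-1,1,1]
    print("shift",d,"turn",(R.inv()*Rn.from_matrix(T)).as_rotvec()/(np.pi/2),"pos",s["position"],"yaw",cur,"t",s["time"],"w",s["grip_width"]*87,"q7",s["joint_positions"][6],"F",s["ft_force"])
E
python3 - <<'E'
from h import *
im=ctrl.get_image("top")
x0,y0=372,122
for th in(75,90):
  for c in blobs(im[y0:y0+95,x0:x0+85],lambda b,h:h[...,2]<th,800): c=c+[x0,y0];print("plate",rect("top",c,.008))
# cover rib: grey top in between
x0,y0=228,140
for lo,hi in((90,135),(90,150)):
  for c in blobs(im[y0:y0+50,x0:x0+18],lambda b,h:(h[...,2]<hi)&(h[...,2]>lo),40): c=c+[x0,y0];print("rib",c.mean(0),rect("top",c,.082))
# scene check: project known points
print(proj("scene",[[.637,-.11,.036],[.47,-.26,.018],[.63,.188,.082]]))
go(.47,-.26,.29,73.2)
E
```

```text
plate (array([ 0.6359, -0.1116]), 120.05704498291016, 96.6761474609375, -1.81146240234375)
plate (array([ 0.636 , -0.1117]), 121.87540435791016, 98.23821258544922, -1.9763946533203125)
rib [243.6155 164.9494] (array([0.6258, 0.1835]), 48.68566131591797, 10.454641342163086, 1.5096567869186401)
rib [242.8943 164.25  ] (array([0.6264, 0.1841]), 50.842628479003906, 11.710041999816895, 1.5096570253372192)
[[235.4131 278.8995]
 [189.2507 236.8125]
 [394.6222 264.9624]]
shift [-5.2073 -7.8139  0.0246] turn [-0.0006  0.      0.0226] pos [0.1657 0.6283 0.2917] yaw 75.23005221105704 t 0.25 w 86.84638687164119 q7 -0.05691802186367 F [-0.1022 -0.2111  0.2676]
```

>>> {"name": "play_rows", "arguments": {"increments": [[[-0.43, -0.245, 0, 0, 0, 0, 1], [-0.86, -0.49, 0, 0, 0, 0.022, 1], [-0.86, -0.49, 0, 0, 0, 0.022, 1]]], "squeeze": 20}}

```text
time: 0.55
position: [0.2445, 0.554, 0.2925]
tool_rot: [0.476, 3.1, -0.004]
ft_force: [0.3, 0.6, -0.1]
grip_width: 0.998
grip_force: 0.0
```

>>> {"name": "play_rows", "arguments": {"increments": [[[-0.43, -0.245, 0, 0, 0, 0, 1], [-0.86, -0.49, 0, 0, 0, 0, 1], [-0.86, -0.49, 0, 0, 0, 0, 1]]]}}

```text
time: 0.85
position: [0.3119, 0.4815, 0.2926]
tool_rot: [0.476, 3.101, -0.003]
ft_force: [1.2, 0.2, 0.6]
grip_width: 1.001
grip_force: 0.0
```

>>> {"name": "play_rows", "arguments": {"increments": [[[-0.43, -0.245, 0, 0, 0, 0, 1], [-0.86, -0.49, 0, 0, 0, 0, 1], [-0.86, -0.49, 0, 0, 0, 0, 1]]]}}

```text
time: 1.15
position: [0.3794, 0.4093, 0.2926]
tool_rot: [0.476, 3.101, -0.004]
ft_force: [0.1, 0.3, 1.3]
grip_width: 0.996
grip_force: 0.0
```

>>> {"name": "play_rows", "arguments": {"increments": [[[-0.43, -0.245, 0, 0, 0, 0, 1], [-0.86, -0.49, 0, 0, 0, 0, 1], [-0.86, -0.49, 0, 0, 0, 0, 1]]]}}

```text
time: 1.45
position: [0.4469, 0.3371, 0.2926]
tool_rot: [0.477, 3.101, -0.004]
ft_force: [-0.7, -0.0, 0.3]
grip_width: 1.0
grip_force: 0.0
```

>>> {"name": "play_rows", "arguments": {"increments": [[[-0.23, -0.39, 0, 0, 0, 0, 1], [-0.46, -0.78, 0, 0, 0, 0, 1], [-0.46, -0.78, 0, 0, 0, 0, 1]]]}}

```text
time: 1.75
position: [0.4653, 0.2492, 0.2927]
tool_rot: [0.474, 3.104, -0.004]
ft_force: [-0.5, -0.7, 0.4]
grip_width: 1.005
grip_force: 0.0
```

>>> {"name": "play_rows", "arguments": {"increments": [[[-0.23, -0.39, 0, 0, 0, 0, 1], [-0.46, -0.78, 0, 0, 0, 0, 1], [-0.46, -0.78, 0, 0, 0, 0, 1]]]}}

```text
time: 2.05
position: [0.4861, 0.1616, 0.2928]
tool_rot: [0.474, 3.104, -0.003]
ft_force: [1.0, 0.2, 0.1]
grip_width: 0.998
grip_force: 0.0
```

>>> {"name": "play_rows", "arguments": {"increments": [[[-0.23, -0.39, 0, 0, 0, 0, 1], [-0.46, -0.78, 0, 0, 0, 0, 1], [-0.46, -0.78, 0, 0, 0, 0, 1]]]}}

```text
time: 2.35
position: [0.5071, 0.0738, 0.2928]
tool_rot: [0.474, 3.104, -0.004]
ft_force: [-0.3, 1.0, 0.4]
grip_width: 0.999
grip_force: 0.0
```

>>> {"name": "play_rows", "arguments": {"increments": [[[-0.23, -0.39, 0, 0, 0, 0, 1], [-0.46, -0.78, 0, 0, 0, 0, 1], [-0.46, -0.78, 0, 0, 0, 0, 1]]]}}

```text
time: 2.65
position: [0.5282, -0.014, 0.2927]
tool_rot: [0.473, 3.104, -0.005]
ft_force: [0.2, 0.4, 0.2]
grip_width: 0.999
grip_force: 0.0
```

>>> {"name": "play_rows", "arguments": {"increments": [[[0, -0.45, 0, 0, 0, 0, 1], [0.03, -0.9, 0, 0, 0, 0, 1], [0.03, -0.9, 0, 0, 0, 0, 1]]]}}

```text
time: 2.95
position: [0.4968, -0.0986, 0.2927]
tool_rot: [0.473, 3.106, -0.003]
ft_force: [-0.6, 0.5, 0.1]
grip_width: 1.001
grip_force: 0.0
```

>>> {"name": "play_rows", "arguments": {"increments": [[[0, -0.45, 0, 0, 0, 0, 1], [0.03, -0.9, 0, 0, 0, 0, 1], [0.03, -0.9, 0, 0, 0, 0, 1]]]}}

```text
time: 3.25
position: [0.4677, -0.1836, 0.2928]
tool_rot: [0.473, 3.105, -0.003]
ft_force: [0.4, -0.1, 0.1]
grip_width: 1.001
grip_force: 0.0
```

>>> {"name": "play_rows", "arguments": {"increments": [[[0, -0.45, 0, 0, 0, 0, 1], [0.03, -0.9, 0, 0, 0, 0, 1], [0.03, -0.9, 0, 0, 0, 0, 1]]]}}

```text
time: 3.55
position: [0.4387, -0.2686, 0.2928]
tool_rot: [0.473, 3.105, -0.004]
ft_force: [-0.2, -0.4, 0.1]
grip_width: 0.998
grip_force: 0.0
```

```bash
python3 -c "
from h import *
go(.4697,-.2598,.12,73.2)"
```

```text
shift [-0.2684  0.181   1.7281] turn [-0.0017  0.0005 -0.0057] pos [ 0.4387 -0.2686  0.2928] yaw 72.69106280360513 t 3.55 w 86.85859016042723 q7 1.7828826763554522 F [-0.1521 -0.4037  0.1106]
```

>>> {"name": "play_rows", "arguments": {"increments": [[[-0.27, 0.18, 0.45, 0, 0, -0.006, 1], [-0.27, 0.18, 0.95, 0, 0, -0.006, 1], [-0.27, 0.18, 0.95, 0, 0, -0.006, 1]]]}}

```text
time: 3.85
position: [0.4704, -0.25, 0.1918]
tool_rot: [-0.438, -3.1, -0.003]
ft_force: [-0.3, 1.0, 0.1]
grip_width: 0.999
grip_force: 0.0
```

>>> {"name": "play_rows", "arguments": {"increments": [[[0, 0, 0.4, 0, 0, 0, 1], [0, 0, 0.77, 0, 0, 0, 1], [0, 0, 0.77, 0, 0, 0, 1]]]}}

```text
time: 4.15
position: [0.4701, -0.2519, 0.1175]
tool_rot: [-0.442, -3.103, -0.003]
ft_force: [-1.1, 0.3, -0.0]
grip_width: 0.998
grip_force: 0.0
```

```bash
python3 -c "
from h import *
go(.4697,-.2598,.075,73.2)
cv2.imwrite('pics/a.png',np.vstack([cv2.resize(ctrl.get_image('scene')[180:300,110:270],(800,600))])[:,:,::-1])"
```

```text
shift [-0.0217 -0.0771  0.4247] turn [ 0.0003 -0.005   0.0066] pos [ 0.4701 -0.2519  0.1175] yaw 73.79784047843421 t 4.15 w 86.79723982908135 q7 1.920970734548832 F [-1.0511  0.3209 -0.0264]
```

View pics/a.png

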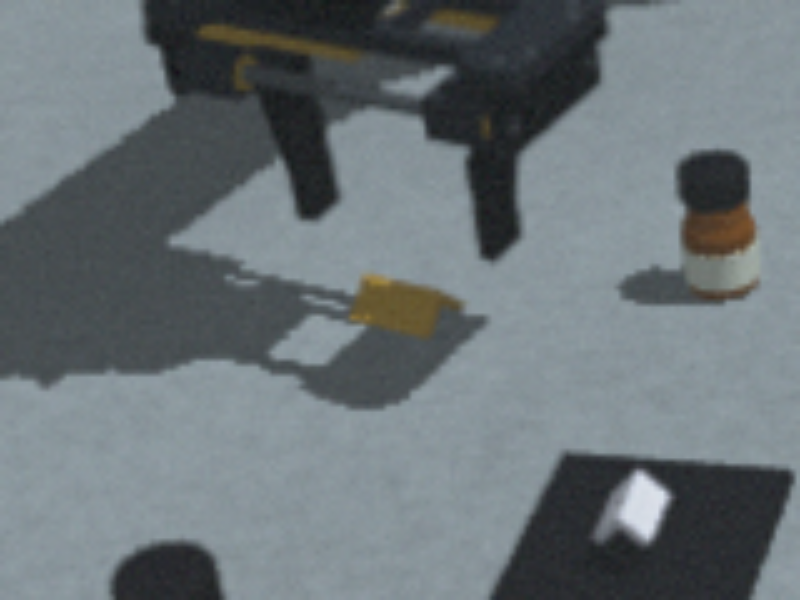

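The crop shows the open fingers above and straddling the small rest (crop ~(405,305)), with the jar clear of them. I'll settle before the fine correction.

>>> {"name": "play_rows", "arguments": {"increments": [[[0, 0, 0, 0, 0, 0, 1], [0, 0, 0, 0, 0, 0, 1], [0, 0, 0, 0, 0, 0, 1]]]}}

```text
time: 4.5
position: [0.4732, -0.2546, 0.1223]
tool_rot: [0.442, 3.107, 0.0]
ft_force: [-0.0, 0.9, -0.4]
grip_width: 0.997
grip_force: 0.0
```

```bash
python3 -c "
from h import *
go(.4697,-.2598,.075,73.2)"
```

```text
shift [ 0.0209 -0.0604  0.4731] turn [0.0004 0.0023 0.0065] pos [ 0.4732 -0.2546  0.1223] yaw 73.78729392175525 t 4.5 w 86.75213786726735 q7 1.922431525714443 F [-0.0033  0.9106 -0.3619]
```

>>> {"name": "play_rows", "arguments": {"increments": [[[0.02, -0.06, 0.15, 0, 0.002, 0.006, 1], [0.02, -0.06, 0.3, 0, 0.002, 0.006, 1], [0.02, -0.06, 0.4, 0, 0.002, 0.006, 1], [0.02, -0.06, 0.47, 0, 0.002, 0.006, 1], [0.02, -0.06, 0.47, 0, 0.002, 0.006, 1], [0.02, -0.06, 0.47, 0, 0.002, 0.006, 1], [0.02, -0.06, 0.47, 0, 0.002, 0.006, 1]]]}}

```text
time: 5.2
position: [0.4687, -0.2596, 0.0736]
tool_rot: [-0.457, -3.106, -0.0]
ft_force: [-0.1, 0.3, 0.3]
grip_width: 0.998
grip_force: 0.0
```

```bash
python3 -c "
from h import *
go(.4697,-.2598,.075,73.2)"
```

```text
shift [-0.0097  0.0009 -0.0139] turn [-0.     -0.0015  0.0005] pos [ 0.4687 -0.2596  0.0736] yaw 73.24694003799237 t 5.2 w 86.8274541251442 q7 1.9768461930567403 F [-0.0737  0.279   0.3056]
```

>>> {"name": "play_rows", "arguments": {"increments": [[[-0.01, 0, 0, 0, 0, 0, -1], [-0.01, 0, 0, 0, 0, 0, -1], [-0.01, 0, 0, 0, 0, 0, -1], [-0.01, 0, 0, 0, 0, 0, -1], [-0.01, 0, 0, 0, 0, 0, -1], [-0.01, 0, 0, 0, 0, 0, -1], [-0.01, 0, 0, 0, 0, 0, -1], [-0.01, 0, 0, 0, 0, 0, -1]]], "squeeze": 20}}

```text
time: 6.0
position: [0.4694, -0.2597, 0.0733]
tool_rot: [-0.457, -3.105, -0.001]
ft_force: [0.2, 0.4, 0.2]
grip_width: 0.475
grip_force: 20.0
```

```bash
python3 -c "
from h import *
go(.636,-.1117,.16,-1.9)"
```

```text
shift [-1.1666  1.8972 -0.871 ] turn [-0.0013 -0.0017  0.835 ] pos [ 0.4694 -0.2597  0.0733] yaw 73.24967857787094 t 6.0 w 41.36229456697524 q7 1.9772896623362501 F [0.1762 0.3668 0.1718]
```

>>> {"name": "play_rows", "arguments": {"increments": [[[0, 0, -0.2, 0, 0, 0, -1], [0, 0, -0.45, 0, 0, 0, -1], [0, 0, -0.7, 0, 0, 0, -1], [0, 0, -0.9, 0, 0, 0, -1], [0, 0, -0.9, 0, 0, 0, -1]]]}}

```text
time: 6.5
position: [0.4711, -0.2606, 0.1659]
tool_rot: [0.457, 3.106, 0.0]
ft_force: [-0.2, 0.7, 0.1]
grip_width: 0.476
grip_force: 20.0
```

>>> {"name": "play_rows", "arguments": {"increments": [[[-0.15, 0.24, 0, 0, 0, 0, -1], [-0.3, 0.48, 0, 0, 0, 0, -1], [-0.45, 0.72, 0, 0, 0, 0, -1], [-0.58, 0.95, 0, 0, 0, 0, -1]]]}}

```text
time: 6.9
position: [0.5529, -0.1843, 0.1617]
tool_rot: [-0.456, -3.104, -0.001]
ft_force: [-0.1, -0.0, -0.5]
grip_width: 0.481
grip_force: 20.0
```

>>> {"name": "play_rows", "arguments": {"increments": [[[-0.15, 0.24, 0, 0, 0, 0, -1], [-0.3, 0.48, 0, 0, 0, 0, -1], [-0.45, 0.72, 0, 0, 0, 0, -1], [-0.58, 0.95, 0, 0, 0, 0, -1], [-0.58, 0.95, 0, 0, 0, 0, -1]]]}}

```text
time: 7.4
position: [0.6375, -0.1062, 0.1608]
tool_rot: [-0.447, -3.105, -0.004]
ft_force: [0.7, 0.6, -1.4]
grip_width: 0.479
grip_force: 20.0
```

>>> {"name": "play_rows", "arguments": {"increments": [[[0, 0, 0, 0, 0, 0.08, -1], [0, 0, 0, 0, 0, 0.16, -1], [0, 0, 0, 0, 0, 0.24, -1], [0, 0, 0, 0, 0, 0.32, -1], [0, 0, 0, 0, 0, 0.42, -1], [0, 0, 0, 0, 0, 0.42, -1]]]}}

```text
time: 8.0
position: [0.6345, -0.1118, 0.1617]
tool_rot: [-1.44, -2.787, 0.003]
ft_force: [0.2, 0.0, 0.8]
grip_width: 0.479
grip_force: 20.0
```

>>> {"name": "play_rows", "arguments": {"increments": [[[0, 0, 0, 0, 0, 0.08, -1], [0, 0, 0, 0, 0, 0.16, -1], [0, 0, 0, 0, 0, 0.24, -1], [0, 0, 0, 0, 0, 0.32, -1], [0, 0, 0, 0, 0, 0.41, -1], [0, 0, 0, 0, 0, 0.41, -1], [0, 0, 0, 0, 0, 0.41, -1], [0, 0, 0, 0, 0, 0.41, -1]]]}}

```text
time: 8.8
position: [0.6352, -0.1114, 0.1627]
tool_rot: [-2.244, -2.195, 0.003]
ft_force: [-0.6, -0.1, -1.3]
grip_width: 0.477
grip_force: 20.0
```

```bash
python3 - <<'E'
from h import *
go(.636,-.1117,.12,-1.9)
im=ctrl.get_image("scene"); cv2.imwrite("pics/b.png",cv2.resize(im[190:310,160:320],(800,600),interpolation=cv2.INTER_CUBIC)[:,:,::-1])
E
```

```text
shift [-0.0033  0.009   0.4266] turn [-0.0021 -0.0006  0.007 ] pos [ 0.6352 -0.1114  0.1627] yaw -1.2677695158288265 t 8.8 w 41.50859251700005 q7 0.43829880524718384 F [-0.5651 -0.1464 -1.31  ]
```

View pics/b.png

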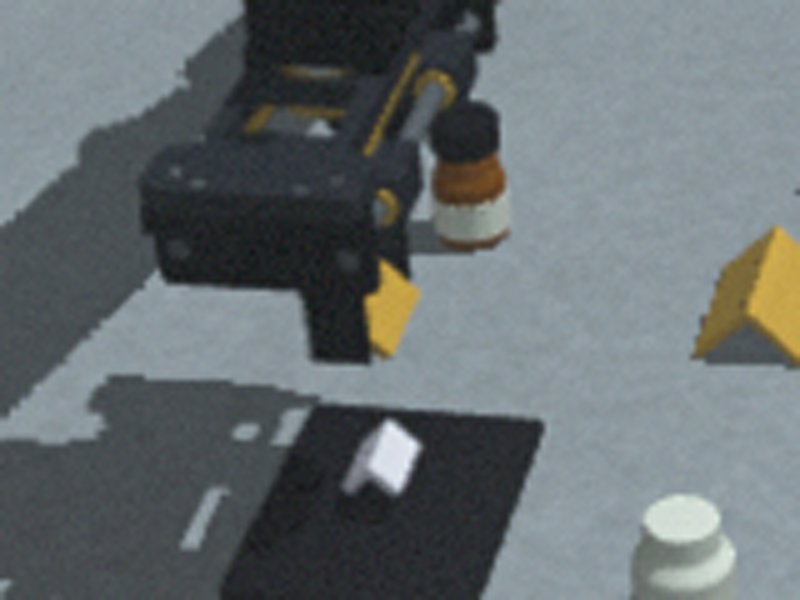

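```bash
python3 - <<'E'
from h import *
im=ctrl.get_image("scene")
for c in blobs(im[230:270,225:255],brass,15):
    c=c+[225,230]; p=cv2.approxPolyDP((c*4).astype(np.float32).reshape(-1,1,2),5,True).reshape(-1,2)/4
    print(np.c_[p,plane("scene",p,.0894),plane("scene",p,.1078)])
e=np.array([np.cos(np.radians(-1.3)),np.sin(np.radians(-1.3))]);n=np.array([-e[1],e[0]]);c0=np.array([.6352,-.1114])
print(proj("scene",[[*(c0+e*a*.021+n*b),.0894+h] for a in(1,-1) for b,h in((.0155,0),(0,.0184))]))
E
```

```text
[[235.625  241.125    0.5872  -0.1162   0.6152  -0.1072]
 [235.125  246.875    0.6071  -0.1122   0.6344  -0.1034]
 [232.125  251.125    0.6218  -0.1143   0.6486  -0.1054]
 [233.375  257.875    0.6435  -0.1064   0.6696  -0.0978]
 [236.625  260.875    0.6525  -0.0981   0.6782  -0.0897]
 [243.375  247.875    0.6092  -0.0956   0.6364  -0.0874]]
[[236.9861 262.2045]
 [227.6286 253.2876]
 [242.8174 249.4572]
 [233.8397 240.7567]]
```

The crop shows the small rest held between the fingers above the ridge. Its near corner is at (236.6,260.9) against a projected (237.0,262.2), so it sits centred in the grip. Lowering now.

>>> {"name": "play_rows", "arguments": {"increments": [[[0, 0.01, 0.12, 0, 0, 0.007, -1], [0, 0.01, 0.24, 0, 0, 0.007, -1], [0, 0.01, 0.36, 0, 0, 0.007, -1], [0, 0.01, 0.46, 0, 0, 0.007, -1], [0, 0.01, 0.54, 0, 0, 0.007, -1], [0, 0.01, 0.58, 0, 0, 0.007, -1], [0, 0.01, 0.58, 0, 0, 0.007, -1], [0, 0.01, 0.58, 0, 0, 0.007, -1]]]}}

```text
time: 9.7
position: [0.6365, -0.1114, 0.1052]
tool_rot: [-2.26, -2.179, 0.002]
ft_force: [0.3, 0.0, -1.1]
grip_width: 0.478
grip_force: 20.0
```

```bash
python3 - <<'E'
from h import *
go(.636,-.1117,.0968,-1.9)
E
```

```text
shift [-0.0035 -0.0049  0.0841] turn [-0.0015 -0.0004 -0.002 ] pos [ 0.6365 -0.1114  0.1052] yaw -2.0820920586383314 t 9.7 w 41.54322699289787 q7 0.4599339112107898 F [ 0.3402  0.0073 -1.0989]
```

>>> {"name": "play_rows", "arguments": {"increments": [[[0, -0.005, 0.03, 0, 0, 0, -1], [0, -0.005, 0.06, 0, 0, 0, -1], [0, -0.005, 0.08, 0, 0, 0, -1], [0, -0.005, 0.085, 0, 0, 0, -1], [0, -0.005, 0.085, 0, 0, 0, -1], [0, -0.005, 0.085, 0, 0, 0, -1]]]}}

```text
time: 10.3
position: [0.636, -0.1124, 0.0969]
tool_rot: [-2.262, -2.179, 0.003]
ft_force: [0.0, -4.5, 2.9]
grip_width: 0.478
grip_force: 20.0
```

```bash
python3 - <<'E'
from h import *
go(.636,-.1117,.0968,-1.9)
E
```

```text
shift [ 0.007  -0.0001  0.0009] turn [-0.0012  0.0004 -0.0025] pos [ 0.636  -0.1124  0.0969] yaw -2.1224923070107256 t 10.3 w 41.58487593747008 q7 0.4652783990678761 F [ 0.0004 -4.5238  2.8575]
```

>>> {"name": "play_rows", "arguments": {"increments": [[[0, 0, 0, 0, 0, 0, 0.2], [0, 0, 0, 0, 0, 0, 0.2], [0, 0, 0, 0, 0, 0, 0.4], [0, 0, 0, 0, 0, 0, 0.4]]]}}

```text
time: 10.7
position: [0.6357, -0.1103, 0.096]
tool_rot: [-2.258, -2.179, 0.002]
ft_force: [0.3, 0.1, 0.1]
grip_width: 0.67
grip_force: 0.0
```

>>> {"name": "play_rows", "arguments": {"increments": [[[0, 0, -0.2, 0, 0, 0, 0.4], [0, 0, -0.4, 0, 0, 0, 0.4], [0, 0, -0.7, 0, 0, 0, 1], [0, 0, -1, 0, 0, 0, 1], [0, 0, -1, 0, 0, 0, 1]]]}}

```text
time: 11.2
position: [0.6382, -0.1119, 0.2008]
tool_rot: [2.259, 2.179, 0.006]
ft_force: [-0.1, -1.0, -0.1]
grip_width: 0.889
grip_force: 0.0
```

```bash
python3 - <<'E'
from h import *
go(.476,.302,.2,24.8)
im=ctrl.get_image("scene"); cv2.imwrite("pics/c.png",cv2.resize(im[230:320,190:310],(800,600),interpolation=cv2.INTER_CUBIC)[:,:,::-1])
E
```

```text
shift [ 4.0779 -1.7704  0.0039] turn [ 0.0028  0.0001 -0.2985] pos [ 0.6382 -0.1119  0.2008] yaw -2.068741228106806 t 11.2 w 77.38302108735122 q7 0.4069305305050814 F [-0.1027 -1.014  -0.1014]
```

View pics/c.png

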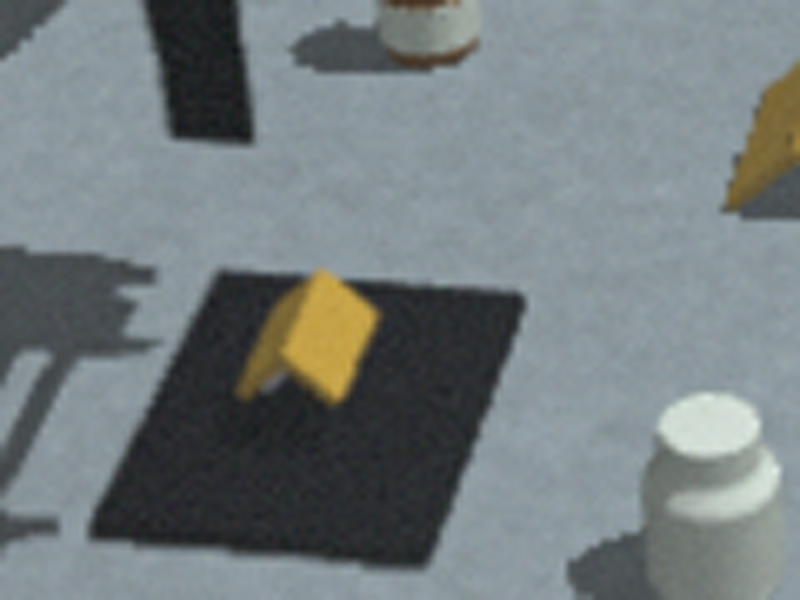

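The small rest is seated level on the ridge (crop ~(310,340)), with the ridge showing inside. Going to the medium.

>>> {"name": "play_rows", "arguments": {"increments": [[[0.4, -0.17, 0, 0, 0, 0, 1], [0.82, -0.354, 0, 0, 0, 0, 1], [0.82, -0.354, 0, 0, 0, 0, 1]]]}}

```text
time: 11.55
position: [0.6018, -0.0188, 0.1941]
tool_rot: [-2.242, -2.186, 0.002]
ft_force: [-0.5, 0.4, -0.3]
grip_width: 0.999
grip_force: 0.0
```

>>> {"name": "play_rows", "arguments": {"increments": [[[0.4, -0.17, 0, 0, 0, 0, 1], [0.82, -0.354, 0, 0, 0, 0, 1], [0.82, -0.354, 0, 0, 0, 0, 1]]]}}

```text
time: 11.85
position: [0.5687, 0.0641, 0.1947]
tool_rot: [-2.242, -2.187, 0.003]
ft_force: [-0.2, 0.7, -0.7]
grip_width: 0.996
grip_force: 0.0
```

>>> {"name": "play_rows", "arguments": {"increments": [[[0.4, -0.17, 0, 0, 0, 0, 1], [0.82, -0.354, 0, 0, 0, 0, 1], [0.82, -0.354, 0, 0, 0, 0, 1]]]}}

```text
time: 12.15
position: [0.5358, 0.1463, 0.1953]
tool_rot: [-2.243, -2.188, 0.004]
ft_force: [1.0, 0.4, -0.3]
grip_width: 0.994
grip_force: 0.0
```

>>> {"name": "play_rows", "arguments": {"increments": [[[0.4, -0.17, 0, 0, 0, 0, 1], [0.82, -0.354, 0, 0, 0, 0, 1], [0.82, -0.354, 0, 0, 0, 0, 1]]]}}

```text
time: 12.45
position: [0.5032, 0.2288, 0.1957]
tool_rot: [-2.245, -2.188, 0.004]
ft_force: [-0.5, 0.4, -0.4]
grip_width: 0.999
grip_force: 0.0
```

>>> {"name": "play_rows", "arguments": {"increments": [[[0.4, -0.17, 0, 0, 0, -0.08, 1], [0.82, -0.354, 0, 0, 0, -0.16, 1], [0.82, -0.354, 0, 0, 0, -0.24, 1], [0.82, -0.354, 0, 0, 0, -0.298, 1], [0.82, -0.354, 0, 0, 0, -0.298, 1], [0.82, -0.354, 0, 0, 0, -0.298, 1], [0.82, -0.354, 0, 0, 0, -0.298, 1], [0.82, -0.354, 0, 0, 0, -0.298, 1]]]}}

```text
time: 13.25
position: [0.4742, 0.3044, 0.1971]
tool_rot: [-1.694, -2.642, 0.002]
ft_force: [0.7, -0.6, 0.1]
grip_width: 0.999
grip_force: 0.0
```

```bash
python3 - <<'E'
from h import *
go(.476,.302,.075,24.8)
im=ctrl.get_image("top")
x0,y0=372,122
for c in blobs(im[y0:y0+95,x0:x0+85],lambda b,h:(h[...,2]<85)|brass(b,h),800): c=c+[x0,y0];print("plate",rect("top",c,.008))
for c in blobs(im[y0:y0+95,x0:x0+85],brass,100):
    c=c+[x0,y0]; C,_=rays("top",[[0,0]]); q,w,h,a=rect("top",c,.0233); s=(q[0]-C[0])*.0184/(C[2]-.04)
    print("small",c.mean(0),q-[s/2,0],w-abs(s)*1e3,h,a)
E
```

```text
shift [-0.0319  0.009   1.2211] turn [-0.0016 -0.0013 -0.0017] pos [0.4742 0.3044 0.1971] yaw 24.64748756748128 t 13.25 w 86.93036139781132 q7 -0.01389056916506083 F [ 0.7299 -0.6011  0.148 ]
plate (array([ 0.636 , -0.1115]), 120.07884216308594, 96.16863250732422, -1.8216323852539062)
small [413.5055 165.2883] [ 0.6382 -0.1112] 42.76333707161435 33.56028366088867 -0.41289520263671875
```

>>> {"name": "play_rows", "arguments": {"increments": [[[-0.03, 0.01, 0.3, 0, 0, 0, 1], [-0.03, 0.01, 0.6, 0, 0, 0, 1], [-0.03, 0.01, 0.9, 0, 0, 0, 1], [-0.03, 0.01, 0.9, 0, 0, 0, 1], [-0.03, 0.01, 0.9, 0, 0, 0, 1], [-0.03, 0.01, 0.9, 0, 0, 0, 1], [-0.03, 0.01, 0.9, 0, 0, 0, 1]]]}}

```text
time: 14.0
position: [0.4769, 0.3033, 0.109]
tool_rot: [-1.693, -2.644, -0.003]
ft_force: [-0.1, -0.4, -0.5]
grip_width: 0.996
grip_force: 0.0
```

```bash
python3 - <<'E'
from h import *
go(.476,.302,.075,24.8)
E
```

```text
shift [-0.0092 -0.0143  0.3401] turn [ 0.0004 -0.002  -0.0006] pos [0.4769 0.3033 0.109 ] yaw 24.742473301758945 t 14.0 w 86.6699968069783 q7 0.07103202374638547 F [-0.0842 -0.4361 -0.4834]
```

>>> {"name": "play_rows", "arguments": {"increments": [[[-0.01, -0.01, 0.12, 0, 0, 0, 1], [-0.01, -0.01, 0.24, 0, 0, 0, 1], [-0.01, -0.01, 0.34, 0, 0, 0, 1], [-0.01, -0.01, 0.34, 0, 0, 0, 1], [-0.01, -0.01, 0.34, 0, 0, 0, 1], [-0.01, -0.01, 0.34, 0, 0, 0, 1]]]}}

```text
time: 14.6
position: [0.4755, 0.3013, 0.0733]
tool_rot: [-1.693, -2.643, 0.001]
ft_force: [-0.3, -0.0, 0.6]
grip_width: 0.999
grip_force: 0.0
```

>>> {"name": "play_rows", "arguments": {"increments": [[[0, 0, 0, 0, 0, 0, -1], [0, 0, 0, 0, 0, 0, -1], [0, 0, 0, 0, 0, 0, -1], [0, 0, 0, 0, 0, 0, -1], [0, 0, 0, 0, 0, 0, -1], [0, 0, 0, 0, 0, 0, -1], [0, 0, 0, 0, 0, 0, -1]]]}}

```text
time: 15.3
position: [0.4753, 0.3014, 0.0733]
tool_rot: [-1.692, -2.643, 0.001]
ft_force: [-0.4, 0.2, 1.0]
grip_width: 0.629
grip_force: 20.0
```

```bash
python3 - <<'E'
from h import *
go(.6365,-.1115,.19,-1.9)
E
```

```text
shift [-4.4217 -0.2671 -1.1759] turn [-0.0018 -0.001   0.296 ] pos [0.4753 0.3014 0.0733] yaw 24.740937933874292 t 15.3 w 54.71461229811678 q7 0.10462522122665015 F [-0.3552  0.1825  0.9596]
```

>>> {"name": "play_rows", "arguments": {"increments": [[[0, 0, -0.2, 0, 0, 0, -1], [0, 0, -0.45, 0, 0, 0, -1], [0, 0, -0.7, 0, 0, 0, -1], [0, 0, -1, 0, 0, 0, -1], [0, 0, -1, 0, 0, 0, -1]]]}}

```text
time: 15.8
position: [0.4778, 0.3023, 0.177]
tool_rot: [-1.694, -2.644, -0.01]
ft_force: [0.2, 0.2, -0.7]
grip_width: 0.624
grip_force: 20.0
```

>>> {"name": "play_rows", "arguments": {"increments": [[[-0.2, 0, -0.18, 0, 0, 0, -1], [-0.45, -0.03, -0.18, 0, 0, 0, -1], [-0.7, -0.05, -0.18, 0, 0, 0, -1], [-0.88, -0.053, -0.18, 0, 0, 0, -1]]]}}

```text
time: 16.2
position: [0.5077, 0.2171, 0.1903]
tool_rot: [-1.694, -2.642, 0.003]
ft_force: [0.4, -0.9, -0.9]
grip_width: 0.626
grip_force: 20.0
```

>>> {"name": "play_rows", "arguments": {"increments": [[[-0.3, -0.02, 0, 0, 0, 0, -1], [-0.6, -0.04, 0, 0, 0, 0, -1], [-0.88, -0.053, 0, 0, 0, 0, -1]]]}}

```text
time: 16.5
position: [0.5395, 0.1356, 0.1899]
tool_rot: [-1.692, -2.643, 0.003]
ft_force: [0.4, 0.4, -1.6]
grip_width: 0.626
grip_force: 20.0
```

>>> {"name": "play_rows", "arguments": {"increments": [[[-0.3, -0.02, 0, 0, 0, 0, -1], [-0.6, -0.04, 0, 0, 0, 0, -1], [-0.88, -0.053, 0, 0, 0, 0, -1]]]}}

```text
time: 16.8
position: [0.5715, 0.0534, 0.1897]
tool_rot: [-1.692, -2.642, 0.003]
ft_force: [0.8, -0.5, -0.6]
grip_width: 0.625
grip_force: 20.0
```

>>> {"name": "play_rows", "arguments": {"increments": [[[-0.3, -0.02, 0, 0, 0, 0, -1], [-0.6, -0.04, 0, 0, 0, 0, -1], [-0.88, -0.053, 0, 0, 0, 0, -1]]]}}

```text
time: 17.1
position: [0.6036, -0.0287, 0.1894]
tool_rot: [-1.692, -2.642, 0.003]
ft_force: [0.2, 1.1, -1.6]
grip_width: 0.63
grip_force: 20.0
```

>>> {"name": "play_rows", "arguments": {"increments": [[[-0.3, -0.02, 0, 0, 0, 0.08, -1], [-0.6, -0.04, 0, 0, 0, 0.16, -1], [-0.88, -0.053, 0, 0, 0, 0.23, -1], [-0.88, -0.053, 0, 0, 0, 0.296, -1], [-0.88, -0.053, 0, 0, 0, 0.296, -1], [-0.88, -0.053, 0, 0, 0, 0.296, -1], [-0.88, -0.053, 0, 0, 0, 0.296, -1], [-0.88, -0.053, 0, 0, 0, 0.296, -1]]]}}

```text
time: 17.9
position: [0.6358, -0.1084, 0.1902]
tool_rot: [-2.253, -2.185, 0.002]
ft_force: [-0.1, 0.1, -1.1]
grip_width: 0.629
grip_force: 20.0
```

```bash
python3 - <<'E'
from h import *
go(.6365,-.1115,.12,-1.9)
E
```

```text
shift [-0.0319  0.0103  0.7023] turn [-0.002  -0.001   0.0016] pos [ 0.6358 -0.1084  0.1902] yaw -1.7572960073641777 t 17.9 w 54.75738110402831 q7 0.44275212429566563 F [-0.0554  0.0652 -1.0997]
```

>>> {"name": "play_rows", "arguments": {"increments": [[[-0.03, 0.01, 0.2, 0, 0, 0, -1], [-0.03, 0.01, 0.4, 0, 0, 0, -1], [-0.03, 0.01, 0.62, 0, 0, 0, -1], [-0.03, 0.01, 0.62, 0, 0, 0, -1], [-0.03, 0.01, 0.62, 0, 0, 0, -1], [-0.03, 0.01, 0.62, 0, 0, 0, -1]]]}}

```text
time: 18.5
position: [0.6373, -0.1125, 0.1298]
tool_rot: [-2.257, -2.184, 0.0]
ft_force: [-0.2, 0.7, -0.6]
grip_width: 0.63
grip_force: 20.0
```

```bash
python3 - <<'E'
from h import *
go(.6365,-.1115,.098,-1.9)
p=ctrl.get_state()["position"]; zb=p[2]-.0733; print(zb)
im=ctrl.get_image("scene"); cv2.imwrite("pics/d.png",cv2.resize(im[220:310,190:310],(800,600),interpolation=cv2.INTER_CUBIC)[:,:,::-1])
e=np.array([np.cos(np.radians(-1.9)),np.sin(np.radians(-1.9))]);n=np.array([-e[1],e[0]]);c0=p[:2]
print(proj("scene",[[*(c0+e*a*.0275+n*b),zb+h] for a in(1,-1) for b,h in((.02,0),(0,.0226),(-.02,0))]))
E
```

```text
shift [ 0.0096 -0.0078  0.3183] turn [-0.0006 -0.0004  0.0003] pos [ 0.6373 -0.1125  0.1298] yaw -1.8705940449604792 t 18.5 w 54.77350490087209 q7 0.4825484282777099 F [-0.2293  0.6691 -0.5975]
0.056530928484567006
[[239.2574 279.7097]
 [227.3994 268.9333]
 [218.4381 278.0639]
 [246.9035 262.609 ]
 [235.6558 252.16  ]
 [226.9385 261.1584]]
```

View pics/d.png

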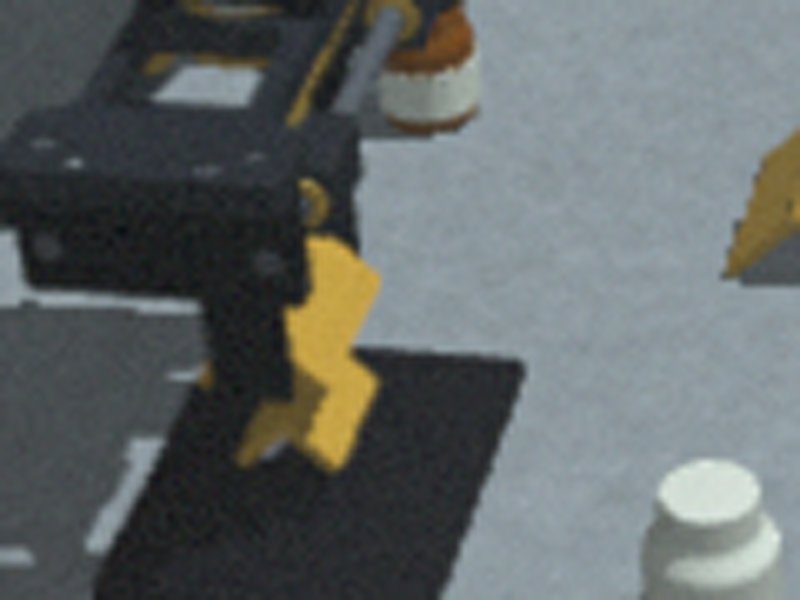

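The crop shows the medium held above the seated small rest. Its far corner is at (247.3,261.3) against a predicted (246.9,262.6), so it is centred.

>>> {"name": "play_rows", "arguments": {"increments": [[[0.01, -0.008, 0.1, 0, 0, 0, -1], [0.01, -0.008, 0.18, 0, 0, 0, -1], [0.01, -0.008, 0.24, 0, 0, 0, -1], [0.01, -0.008, 0.28, 0, 0, 0, -1], [0.01, -0.008, 0.31, 0, 0, 0, -1], [0.01, -0.008, 0.315, 0, 0, 0, -1], [0.01, -0.008, 0.315, 0, 0, 0, -1], [0.01, -0.008, 0.315, 0, 0, 0, -1]]]}}

```text
time: 19.35
position: [0.6357, -0.1115, 0.098]
tool_rot: [-2.256, -2.182, 0.002]
ft_force: [-2.2, 0.8, 6.6]
grip_width: 0.627
grip_force: 20.0
```

```bash
python3 - <<'E'
from h import *
go(.6365,-.1115,.098,-1.9)
E
```

```text
shift [ 0.0006  0.0082 -0.0001] turn [-0.002 -0.001 -0.   ] pos [ 0.6357 -0.1115  0.098 ] yaw -1.9005561366548709 t 19.35 w 54.5273604526343 q7 0.5007711431247835 F [-2.2322  0.8455  6.584 ]
```

>>> {"name": "play_rows", "arguments": {"increments": [[[0, 0, 0, 0, 0, 0, 0.4], [0, 0, 0, 0, 0, 0, 0.5], [0, 0, 0, 0, 0, 0, 0.6], [0, 0, 0, 0, 0, 0, 0.6]]]}}

```text
time: 19.75
position: [0.6356, -0.1114, 0.0967]
tool_rot: [-2.256, -2.182, 0.003]
ft_force: [0.8, -0.4, -0.2]
grip_width: 0.784
grip_force: 0.0
```

>>> {"name": "play_rows", "arguments": {"increments": [[[0, 0, -0.2, 0, 0, 0, 0.6], [0, 0, -0.4, 0, 0, 0, 0.7], [0, 0, -0.7, 0, 0, 0, 1], [0, 0, -1, 0, 0, 0, 1], [0, 0, -1, 0, 0, 0, 1], [0, 0, -1, 0, 0, 0, 1]]]}}

```text
time: 20.35
position: [0.6362, -0.1115, 0.1973]
tool_rot: [-2.256, -2.183, 0.001]
ft_force: [-0.1, 0.7, -0.9]
grip_width: 0.995
grip_force: 0.0
```

```bash
python3 - <<'E'
from h import *
go(.4887,.0181,.18,-3.5)
im=ctrl.get_image("scene"); cv2.imwrite("pics/e.png",cv2.resize(im[220:310,190:310],(800,600),interpolation=cv2.INTER_CUBIC)[:,:,::-1])
E
```

```text
shift [ 1.2464 -1.5164  0.1769] turn [-0.0012 -0.0007  0.0178] pos [ 0.6362 -0.1115  0.1973] yaw -1.8992597177647856 t 20.35 w 86.59964224233849 q7 0.4419734303535603 F [-0.1259  0.7373 -0.8655]
```

View pics/e.png

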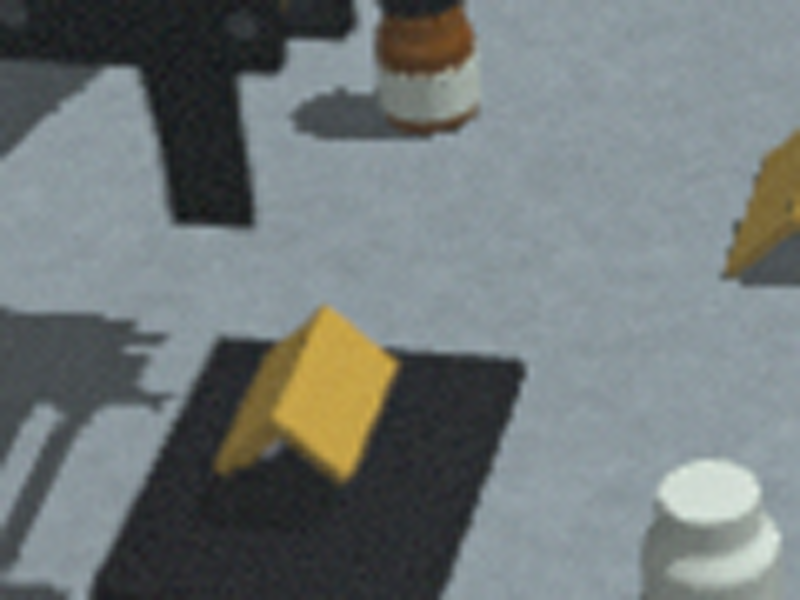

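The medium sits level, nested over the small. Now the large.

>>> {"name": "play_rows", "arguments": {"increments": [[[0.3, -0.38, 0, 0, 0, 0, 1], [0.62, -0.76, 0, 0, 0, 0, 1], [0.62, -0.76, 0, 0, 0, 0, 1]]]}}

```text
time: 20.7
position: [0.5568, -0.039, 0.1933]
tool_rot: [-2.237, -2.185, 0.006]
ft_force: [1.4, 0.7, -0.2]
grip_width: 0.997
grip_force: 0.0
```

>>> {"name": "play_rows", "arguments": {"increments": [[[0.3, -0.38, 0, 0, 0, 0, 1], [0.62, -0.76, 0.2, 0, 0, 0.018, 1], [0.62, -0.76, 0.3, 0, 0, 0.018, 1], [0.62, -0.76, 0.4, 0, 0, 0.018, 1], [0.62, -0.76, 0.4, 0, 0, 0.018, 1], [0.62, -0.76, 0.4, 0, 0, 0.018, 1], [0.62, -0.76, 0.4, 0, 0, 0.018, 1]]]}}

```text
time: 21.4
position: [0.4891, 0.0157, 0.1579]
tool_rot: [-2.291, -2.148, 0.003]
ft_force: [0.2, -0.3, 0.1]
grip_width: 1.002
grip_force: 0.0
```

```bash
python3 - <<'E'
from h import *
go(.4887,.0181,.075,-3.5)
E
```

```text
shift [ 0.0243 -0.0042  0.8295] turn [-0.0011  0.0007 -0.0022] pos [0.4891 0.0157 0.1579] yaw -3.694436149113934 t 21.4 w 87.16847477025622 q7 0.018821057066781912 F [ 0.2017 -0.315   0.1338]
```

>>> {"name": "play_rows", "arguments": {"increments": [[[0.024, 0, 0.2, 0, 0, -0.002, 1], [0.024, 0, 0.4, 0, 0, -0.002, 1], [0.024, 0, 0.52, 0, 0, -0.002, 1], [0.024, 0, 0.52, 0, 0, -0.002, 1], [0.024, 0, 0.52, 0, 0, -0.002, 1], [0.024, 0, 0.52, 0, 0, -0.002, 1], [0.024, 0, 0.52, 0, 0, -0.002, 1]]]}}

```text
time: 22.1
position: [0.4886, 0.02, 0.1063]
tool_rot: [-2.284, -2.154, -0.0]
ft_force: [0.0, 0.4, 0.2]
grip_width: 0.999
grip_force: 0.0
```

```bash
python3 - <<'E'
from h import *
go(.4887,.0181,.075,-3.5)
im=ctrl.get_image("scene"); cv2.imwrite("pics/f.png",cv2.resize(im[190:280,260:380],(800,600),interpolation=cv2.INTER_CUBIC)[:,:,::-1])
E
```

```text
shift [-0.0198  0.0023  0.3126] turn [-0.001  -0.0011  0.0017] pos [0.4886 0.02   0.1063] yaw -3.344771018954856 t 22.1 w 86.8887963649527 q7 0.12371286896195617 F [0.0344 0.3715 0.1924]
```

View pics/f.png

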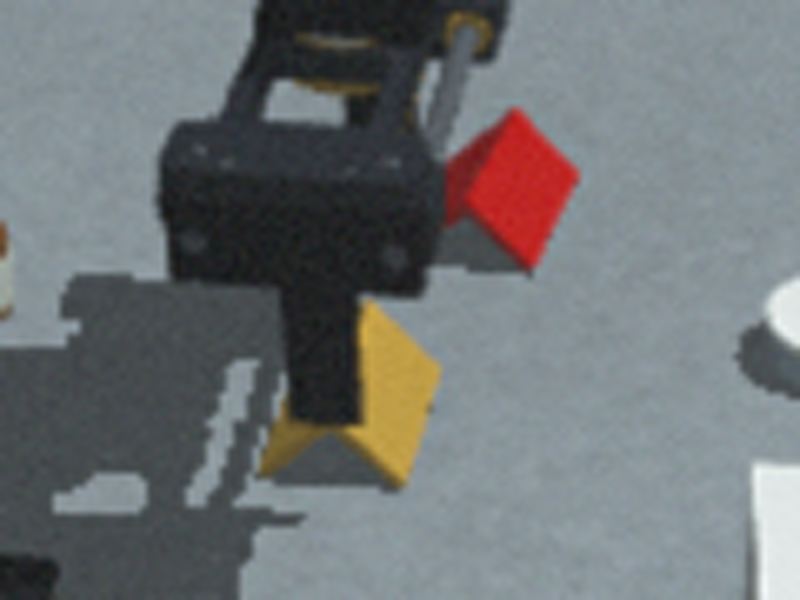

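The crop shows the gripper straddling the brass large (apex ~(325,425)). The red look-alike at (510,190) is clear of it.

>>> {"name": "play_rows", "arguments": {"increments": [[[-0.02, 0, 0.1, 0, 0, 0, 1], [-0.02, 0, 0.2, 0, 0, 0, 1], [-0.02, 0, 0.3, 0, 0, 0, 1], [-0.02, 0, 0.31, 0, 0, 0, 1], [-0.02, 0, 0.31, 0, 0, 0, 1], [-0.02, 0, 0.31, 0, 0, 0, 1]]]}}

```text
time: 22.75
position: [0.488, 0.0178, 0.0745]
tool_rot: [-2.284, -2.154, 0.002]
ft_force: [-0.6, 0.4, -0.1]
grip_width: 1.005
grip_force: 0.0
```

>>> {"name": "play_rows", "arguments": {"increments": [[[0, 0, 0, 0, 0, 0, -1], [0, 0, 0, 0, 0, 0, -1], [0, 0, 0, 0, 0, 0, -1], [0, 0, 0, 0, 0, 0, -1], [0, 0, 0, 0, 0, 0, -1], [0, 0, 0, 0, 0, 0, -1]]]}}

```text
time: 23.35
position: [0.4878, 0.0181, 0.0746]
tool_rot: [-2.283, -2.154, 0.002]
ft_force: [0.3, 0.5, 1.5]
grip_width: 0.776
grip_force: 20.0
```

```bash
python3 - <<'E'
from h import *
go(.6363,-.1115,.16,-1.9)
E
```

```text
shift [-1.2068  1.5552 -0.8605] turn [-0.002  -0.0007 -0.0159] pos [0.4878 0.0181 0.0746] yaw -3.333804592979747 t 23.35 w 67.48005339245913 q7 0.18463045846008186 F [0.3212 0.4789 1.4995]
```

>>> {"name": "play_rows", "arguments": {"increments": [[[0, 0, -0.2, 0, 0, 0, -1], [0, 0, -0.45, 0, 0, 0, -1], [0, 0, -0.7, 0, 0, 0, -1], [0, 0, -0.9, 0, 0, 0, -1], [0, 0, -0.9, 0, 0, 0, -1]]]}}

```text
time: 23.85
position: [0.4897, 0.0181, 0.1665]
tool_rot: [-2.284, -2.155, -0.006]
ft_force: [-0.1, 0.2, -1.7]
grip_width: 0.775
grip_force: 20.0
```

>>> {"name": "play_rows", "arguments": {"increments": [[[-0.2, 0.26, 0, 0, 0, 0, -1], [-0.4, 0.52, 0, 0, 0, 0, -1], [-0.6, 0.78, 0, 0, 0, 0, -1], [-0.6, 0.78, 0, 0, 0, 0, -1]]]}}

```text
time: 24.25
position: [0.5639, -0.051, 0.1628]
tool_rot: [2.29, 2.149, -0.008]
ft_force: [0.9, -0.2, -0.7]
grip_width: 0.78
grip_force: 20.0
```

>>> {"name": "play_rows", "arguments": {"increments": [[[-0.2, 0.26, 0, 0, 0, 0, -1], [-0.4, 0.52, 0, 0, 0, 0, -1], [-0.6, 0.78, 0, 0, 0, -0.016, -1], [-0.6, 0.78, 0, 0, 0, -0.016, -1], [-0.6, 0.78, 0, 0, 0, -0.016, -1], [-0.6, 0.78, 0, 0, 0, -0.016, -1], [-0.6, 0.78, 0, 0, 0, -0.016, -1]]]}}

```text
time: 24.95
position: [0.6362, -0.1093, 0.1634]
tool_rot: [-2.253, -2.183, 0.002]
ft_force: [-0.0, 0.2, -0.2]
grip_width: 0.773
grip_force: 20.0
```

```bash
python3 - <<'E'
from h import *
go(.6363,-.1115,.1007,-1.9)
E
```

```text
shift [-0.023   0.0046  0.6271] turn [-0.0025 -0.0014  0.0009] pos [ 0.6362 -0.1093  0.1634] yaw -1.818911366470279 t 24.95 w 67.2892295508024 q7 0.4651046481561967 F [-0.0494  0.1618 -0.2455]
```

>>> {"name": "play_rows", "arguments": {"increments": [[[-0.023, 0, 0.12, 0, 0, 0, -1], [-0.023, 0, 0.24, 0, 0, 0, -1], [-0.023, 0, 0.36, 0, 0, 0, -1], [-0.023, 0, 0.42, 0, 0, 0, -1], [-0.023, 0, 0.42, 0, 0, 0, -1], [-0.023, 0, 0.42, 0, 0, 0, -1], [-0.023, 0, 0.42, 0, 0, 0, -1]]]}}

```text
time: 25.65
position: [0.637, -0.1134, 0.1224]
tool_rot: [-2.257, -2.183, 0.002]
ft_force: [0.3, 0.9, -2.2]
grip_width: 0.778
grip_force: 20.0
```

```bash
python3 - <<'E'
from h import *
go(.6363,-.1115,.1007,-1.9)
E
```

```text
shift [ 0.0191 -0.007   0.2171] turn [-0.0013 -0.0004 -0.0001] pos [ 0.637  -0.1134  0.1224] yaw -1.9056495304227918 t 25.65 w 67.68144060676933 q7 0.49384086647770103 F [ 0.2967  0.9275 -2.1713]
```

>>> {"name": "play_rows", "arguments": {"increments": [[[0.019, -0.007, 0.06, 0, 0, 0, -1], [0.019, -0.007, 0.12, 0, 0, 0, -1], [0.019, -0.007, 0.17, 0, 0, 0, -1], [0.019, -0.007, 0.2, 0, 0, 0, -1], [0.019, -0.007, 0.215, 0, 0, 0, -1], [0.019, -0.007, 0.215, 0, 0, 0, -1], [0.019, -0.007, 0.215, 0, 0, 0, -1]]]}}

```text
time: 26.35
position: [0.636, -0.1112, 0.1008]
tool_rot: [-2.256, -2.182, 0.002]
ft_force: [-2.0, 1.7, 4.2]
grip_width: 0.776
grip_force: 20.0
```

```bash
python3 - <<'E'
from h import *
go(.6363,-.1115,.1007,-1.9)
E
```

```text
shift [-0.0032  0.0033  0.0012] turn [-0.0019 -0.0008  0.0001] pos [ 0.636  -0.1112  0.1008] yaw -1.8881942607912818 t 26.35 w 67.5278975892491 q7 0.5044142668176462 F [-2.0449  1.7428  4.222 ]
```

Seated by height and contact force. Releasing and heading to the cover.

>>> {"name": "play_rows", "arguments": {"increments": [[[0, 0, 0, 0, 0, 0, 0.8], [0, 0, 0, 0, 0, 0, 0.9], [0, 0, 0, 0, 0, 0, 0.9], [0, 0, 0, 0, 0, 0, 0.9]]]}}

```text
time: 26.75
position: [0.6359, -0.1113, 0.1003]
tool_rot: [-2.256, -2.182, 0.002]
ft_force: [0.2, 0.0, -0.1]
grip_width: 0.943
grip_force: 0.0
```

>>> {"name": "play_rows", "arguments": {"increments": [[[0, 0, -0.15, 0, 0, 0, 1], [0, 0, -0.4, 0, 0, 0, 1], [0, 0, -0.7, 0, 0, 0, 1], [0, 0, -1, 0, 0, 0, 1], [0, 0, -1, 0, 0, 0, 1], [0, 0, -1, 0, 0, 0, 1]]]}}

```text
time: 27.35
position: [0.6367, -0.1116, 0.2018]
tool_rot: [-2.257, -2.183, -0.001]
ft_force: [-0.4, 0.6, -1.0]
grip_width: 1.0
grip_force: 0.0
```

>>> {"name": "play_rows", "arguments": {"increments": [[[0.4, -0.4, 0, 0, 0, 0, 1], [0.9, -0.8, 0, 0, 0, 0, 1], [0.9, -0.8, 0, 0, 0, 0, 1]]]}}

```text
time: 27.65
position: [0.5561, -0.0148, 0.1985]
tool_rot: [-2.248, -2.182, 0.006]
ft_force: [-0.0, -0.2, 0.9]
grip_width: 1.0
grip_force: 0.0
```

>>> {"name": "play_rows", "arguments": {"increments": [[[0.4, -0.3, 0, 0, 0, 0, 1], [0.9, -0.6, 0, 0, 0, 0, 1], [0.9, -0.6, 0, 0, 0, 0, 1], [0.9, -0.6, 0, 0, 0, 0, 1], [0.9, -0.6, 0, 0, 0, 0, 1]]]}}

```text
time: 28.15
position: [0.5024, 0.0723, 0.2008]
tool_rot: [-2.257, -2.182, 0.003]
ft_force: [0.2, 0.0, 0.2]
grip_width: 1.001
grip_force: 0.0
```

```bash
python3 - <<'E'
from h import *
im=ctrl.get_image("top"); sc=ctrl.get_image("scene")
x0,y0=372,122; C,_=rays("top",[[0,0]])
for c in blobs(im[y0:y0+95,x0:x0+85],brass,100):
    c=c+[x0,y0]; q,w,h,a=rect("top",c,.0261); s=(q[0]-C[0])*.0269/(C[2]-.053)
    print("large",c.mean(0),q-[s/2,0],w-abs(s)*1e3,h,a)
x0,y0=228,140
for c in blobs(im[y0:y0+50,x0:x0+18],lambda b,h:(h[...,2]<150)&(h[...,2]>90),40): c=c+[x0,y0];print("rib",c.mean(0),rect("top",c,.082))
for t in(175,190,205):
  for c in blobs(im[120:210,200:290],lambda b,h:(h[...,1]<35)&(h[...,2]>t),1000): print("cover",t,rect("top",c+[200,120],.058))
cv2.imwrite("pics/g.png",np.hstack([cv2.resize(v,(400,400),interpolation=cv2.INTER_CUBIC) for v in(im[120:210,200:290],sc[230:320,190:280])])[:,:,::-1])
go(.627,.185,.2,92)
E
```

```text
large [413.7982 164.9484] [ 0.638  -0.1113] 70.22230694628973 50.72626876831055 -2.0891647338867188
rib [240.9338 166.9092] (array([0.623, 0.187]), 82.31066131591797, 17.574615478515625, 1.5102499723434448)
cover 175 (array([0.6215, 0.2059]), 139.29481506347656, 110.75166320800781, 0.5509324073791504)
cover 190 (array([0.6298, 0.1888]), 102.41514587402344, 76.48540496826172, 1.8013458251953125)
shift [1.1844 1.1991 0.0059] turn [-0.0011  0.0015  0.9545] pos [0.5028 0.071  0.201 ] yaw -2.097504189322356 t 28.25 w 87.07440775867758 q7 -0.07951121969768382 F [-0.9562 -0.7527  0.7283]
```

View pics/g.png

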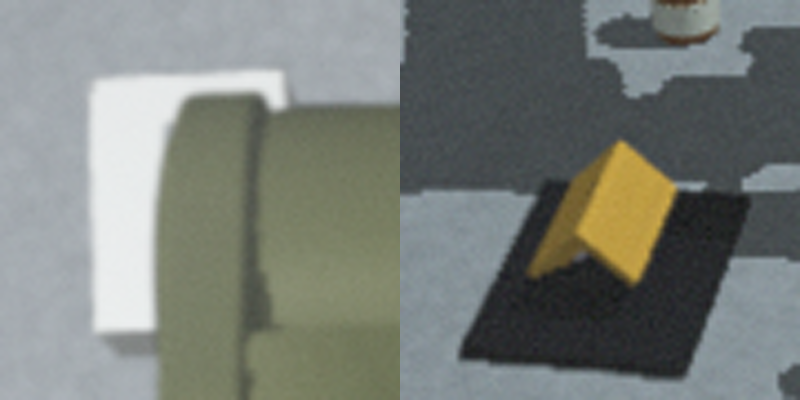

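The right crop shows the large seated level over the nest. On the left the arm hides the cover, so I'll refine the cover's pose from the saved first pictures.

```bash
python3 - <<'E'
from h import *
sc=cv2.imread("pics/scene0.png")[:,:,::-1].copy(); im=cv2.imread("pics/top0.png")[:,:,::-1].copy()
x0,y0=360,250
for t in(150,170):
  for c in blobs(sc[y0:y0+75,x0:x0+65],lambda b,h:(h[...,1]<40)&(h[...,2]>t),400):
    c=c+[x0,y0]; p=cv2.approxPolyDP((c*4).astype(np.float32).reshape(-1,1,2),6,True).reshape(-1,2)/4
    print(t);print(np.c_[p,plane("scene",p,0),plane("scene",p,.058),plane("scene",p,.082)])
v=cv2.cvtColor(im,cv2.COLOR_RGB2HSV)[...,2]
for r in(155,165,172): print(r,v[r,228:264])
print(proj("top",[[.6298,.1878,.082],[.6298+.025,.1878,.082],[.6298-.025,.1878,.082]]))
print(v[140:188,240])
print(cv2.resize(im[135:200,215:275],(720,780)).shape); cv2.imwrite("pics/i.png",np.hstack([cv2.resize(q,(400,600),interpolation=cv2.INTER_CUBIC) for q in(im[140:194,224:260],sc[246:324,366:418])])[:,:,::-1])
E
```

```text
150
[[360.375  249.625    0.462    0.1208   0.5492   0.1231   0.5852   0.1241]
 [360.625  253.875    0.4784   0.1221   0.5641   0.1243   0.5995   0.1251]
 [362.875  251.875    0.4703   0.1266   0.5567   0.1283   0.5924   0.1291]
 [367.125  257.125    0.4896   0.1364   0.5742   0.1372   0.6092   0.1376]
 [363.875  258.375    0.4948   0.1297   0.5789   0.1311   0.6137   0.1318]
 [359.625  256.125    0.4872   0.1203   0.572    0.1227   0.6071   0.1236]
 [359.625  260.125    0.5021   0.121    0.5855   0.1233   0.62     0.1242]
 [361.375  257.125    0.4906   0.1242   0.5751   0.1262   0.6101   0.127 ]
 [362.125  259.875    0.5007   0.1262   0.5843   0.128    0.6189   0.1287]
 [366.125  258.375    0.4944   0.1344   0.5786   0.1355   0.6134   0.1359]
 [367.125  260.875    0.5035   0.1369   0.5868   0.1377   0.6213   0.138 ]
 [359.625  262.375    0.5103   0.1214   0.593    0.1236   0.6272   0.1245]
 [359.625  265.375    0.5212   0.1219   0.6028   0.1241   0.6366   0.125 ]
 [361.125  262.375    0.5101   0.1245   0.5928   0.1265   0.627    0.1273]
 [365.625  265.625    0.521    0.1343   0.6027
[... 4111 characters left out ...]
14 213 208 191 168 157 154 153 147 139 120  97 106
 127 134 135 132 136 152 188 208 212 212 212 212 213 213 212 212 213 208]
165 [215 215 214 213 214 213 214 210 195 173 155 152 151 151 144 127 103 105
 122 132 136 137 136 136 155 189 209 212 212 213 212 213 213 212 211 206]
172 [215 215 214 214 216 214 214 214 208 188 164 154 152 148 144 130 108 103
 120 134 137 135 136 136 152 190 209 213 213 213 213 214 214 212 212 206]
[[239.7454 161.2138]
 [240.1543 146.6181]
 [239.3353 175.8931]]
[211 210 211 211 211 212 205 181 158 149 151 152 151 151 151 153 149 153
 153 152 152 150 151 151 152 151 151 152 153 152 152 153 152 151 152 139
 119 111 148 190 211 216 215 215 214 214 216 215]
(780, 720, 3)
```

View pics/i.png

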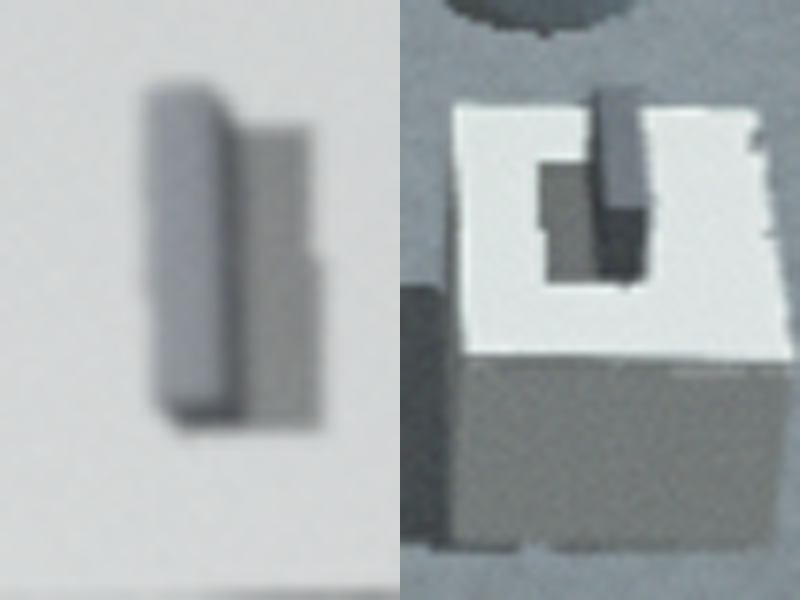

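The crops give the cover at about (0.629, 0.188) m with a yaw of about 3°. Top-view rib rows 147–175 match the projection at (239.7, 161), and the scene corners (374,291), (417,292), (372,259) and (412,260) agree. Going there now.

>>> {"name": "play_rows", "arguments": {"increments": [[[0.3, 0.3, 0, 0, 0, 0, 1], [0.59, 0.63, 0, 0, 0, 0, 1], [0.59, 0.63, 0, 0, 0, 0, 1]]]}}

```text
time: 28.55
position: [0.5707, 0.1331, 0.1988]
tool_rot: [2.254, 2.186, -0.006]
ft_force: [-0.9, -0.3, -0.5]
grip_width: 1.004
grip_force: 0.0
```

>>> {"name": "play_rows", "arguments": {"increments": [[[0.3, 0.3, 0, 0, 0, 0, 1], [0.59, 0.63, 0, 0, 0, 0, 1], [0.59, 0.63, 0, 0, 0, 0, 1], [0.59, 0.63, 0, 0, 0, 0, 1]]]}}

```text
time: 28.95
position: [0.633, 0.1848, 0.1994]
tool_rot: [-2.26, -2.182, 0.008]
ft_force: [0.2, -0.6, 0.4]
grip_width: 1.001
grip_force: 0.0
```

>>> {"name": "play_rows", "arguments": {"increments": [[[0, 0, 0, 0, 0, 0.09, 1], [0, 0, 0, 0, 0, 0.18, 1], [0, 0, 0, 0, 0, 0.27, 1], [0, 0, 0, 0, 0, 0.36, 1], [0, 0, 0, 0, 0, 0.45, 1], [0, 0, 0, 0, 0, 0.47, 1], [0, 0, 0, 0, 0, 0.47, 1]]]}}

```text
time: 29.65
position: [0.6319, 0.1852, 0.201]
tool_rot: [-2.892, -1.221, 0.004]
ft_force: [1.0, 0.1, -0.7]
grip_width: 1.001
grip_force: 0.0
```

>>> {"name": "play_rows", "arguments": {"increments": [[[0, 0, 0, 0, 0, 0.09, 1], [0, 0, 0, 0, 0, 0.18, 1], [0, 0, 0, 0, 0, 0.27, 1], [0, 0, 0, 0, 0, 0.36, 1], [0, 0, 0, 0, 0, 0.45, 1], [0, 0, 0, 0, 0, 0.472, 1], [0, 0, 0, 0, 0, 0.472, 1], [0, 0, 0, 0, 0, 0.472, 1]]]}}

```text
time: 30.45
position: [0.632, 0.1864, 0.2009]
tool_rot: [-3.139, -0.094, 0.005]
ft_force: [-0.4, 1.0, -0.0]
grip_width: 0.998
grip_force: 0.0
```

```bash
python3 - <<'E'
from h import *
go(.629,.188,.132,93.1)
E
```

```text
shift [-0.0275 -0.0165  0.6888] turn [-0.001   0.0018  0.0035] pos [0.632  0.1864 0.2009] yaw -86.58067068171175 t 30.45 w 86.78814687121063 q7 -1.3733216245194546 F [-0.4052  1.0368 -0.0036]
```

>>> {"name": "play_rows", "arguments": {"increments": [[[-0.028, -0.016, 0.15, 0, 0, 0.0035, 1], [-0.028, -0.016, 0.3, 0, 0, 0.0035, 1], [-0.028, -0.016, 0.45, 0, 0, 0.0035, 1], [-0.028, -0.016, 0.58, 0, 0, 0.0035, 1], [-0.028, -0.016, 0.66, 0, 0, 0.0035, 1], [-0.028, -0.016, 0.66, 0, 0, 0.0035, 1], [-0.028, -0.016, 0.66, 0, 0, 0.0035, 1], [-0.028, -0.016, 0.66, 0, 0, 0.0035, 1]]]}}

```text
time: 31.25
position: [0.6295, 0.1883, 0.1354]
tool_rot: [-3.139, -0.082, 0.003]
ft_force: [-0.3, 0.4, -0.4]
grip_width: 0.998
grip_force: 0.0
```

```bash
python3 - <<'E'
from h import *
go(.629,.188,.132,93.1)
E
```

```text
shift [-0.0054  0.0031  0.0344] turn [-0.0008  0.001  -0.0011] pos [0.6295 0.1883 0.1354] yaw -86.99835545925593 t 31.25 w 86.8588678526355 q7 -1.348902640032164 F [-0.2985  0.4068 -0.4454]
```

>>> {"name": "play_rows", "arguments": {"increments": [[[-0.005, 0.003, 0.03, 0, 0, -0.001, -0.3], [-0.005, 0.003, 0.03, 0, 0, -0.001, -0.6], [-0.005, 0.003, 0.03, 0, 0, -0.001, -0.6], [-0.005, 0.003, 0.03, 0, 0, -0.001, -0.6], [-0.005, 0.003, 0.03, 0, 0, -0.001, -0.6], [-0.005, 0.003, 0.03, 0, 0, -0.001, -0.6]]]}}

```text
time: 31.85
position: [0.6286, 0.1881, 0.1318]
tool_rot: [-3.139, -0.085, 0.004]
ft_force: [0.1, 0.6, 0.5]
grip_width: 0.533
grip_force: 0.0
```

>>> {"name": "play_rows", "arguments": {"increments": [[[0, 0, 0, 0, 0, 0, -1], [0, 0, 0, 0, 0, 0, -1], [0, 0, 0, 0, 0, 0, -1], [0, 0, 0, 0, 0, 0, -1]]], "squeeze": 25}}

```text
time: 32.25
position: [0.6285, 0.1881, 0.1317]
tool_rot: [-3.139, -0.085, 0.005]
ft_force: [0.1, -0.1, 0.1]
grip_width: 0.17
grip_force: 0.0
```

```bash
python3 - <<'E'
from h import *
go(.6365,-.1115,.225,88.1)
E
```

```text
shift [-0.0845  2.9948 -0.9361] turn [-0.0006  0.0019  0.0554] pos [0.6285 0.1881 0.1317] yaw -86.90984028729052 t 32.25 w 14.783643863770575 q7 -1.3455130111274936 F [ 0.1105 -0.1369  0.1068]
```

Not gripped yet: the opening is 14.8 mm and the rib is 12 mm thick. Keep closing, then check.

>>> {"name": "play_rows", "arguments": {"increments": [[[0, 0, 0, 0, 0, 0, -1], [0, 0, 0, 0, 0, 0, -1], [0, 0, 0, 0, 0, 0, -1], [0, 0, 0, 0, 0, 0, -1]]]}}

```text
time: 32.65
position: [0.6283, 0.1882, 0.1315]
tool_rot: [-3.139, -0.085, 0.005]
ft_force: [-0.2, 0.1, -2.4]
grip_width: 0.135
grip_force: 25.0
```

```bash
python3 - <<'E'
from h import *
go(.6365,-.1115,.225,88.1)
E
```

```text
shift [-0.0837  2.9961 -0.9385] turn [-0.0007  0.0021  0.0555] pos [0.6283 0.1882 0.1315] yaw -86.90081619552889 t 32.65 w 11.74563812029702 q7 -1.3454788659705117 F [-0.1865  0.0756 -2.3873]
```

>>> {"name": "play_rows", "arguments": {"increments": [[[0, 0, -0.15, 0, 0, 0, -1], [0, 0, -0.35, 0, 0, 0, -1], [0, 0, -0.6, 0, 0, 0, -1], [0, 0, -0.8, 0, 0, 0, -1], [0, 0, -0.95, 0, 0, 0, -1], [0, 0, -0.95, 0, 0, 0, -1]]]}}

```text
time: 33.25
position: [0.6301, 0.1878, 0.23]
tool_rot: [-3.138, -0.085, -0.003]
ft_force: [0.3, -0.6, -2.3]
grip_width: 0.133
grip_force: 25.0
```

>>> {"name": "play_rows", "arguments": {"increments": [[[0, 0.2, 0, 0, 0, 0, -1], [0, 0.45, 0, 0, 0, 0, -1], [-0.03, 0.7, 0, 0, 0, 0, -1], [-0.03, 0.99, 0, 0, 0, 0, -1]]]}}

```text
time: 33.65
position: [0.63, 0.0873, 0.2251]
tool_rot: [-3.14, -0.085, 0.009]
ft_force: [-0.1, -0.4, -1.3]
grip_width: 0.137
grip_force: 25.0
```

>>> {"name": "play_rows", "arguments": {"increments": [[[0, 0.25, 0, 0, 0, 0, -1], [0, 0.5, 0, 0, 0, 0, -1], [-0.03, 0.75, 0, 0, 0, 0, -1], [-0.03, 0.99, 0, 0, 0, 0, -1]]]}}

```text
time: 34.05
position: [0.6321, -0.0127, 0.2251]
tool_rot: [-3.14, -0.082, 0.009]
ft_force: [-0.3, 0.6, -2.5]
grip_width: 0.133
grip_force: 25.0
```

>>> {"name": "play_rows", "arguments": {"increments": [[[0, 0.25, 0, 0, 0, 0.03, -1], [0, 0.5, 0, 0, 0, 0.055, -1], [-0.03, 0.75, 0, 0, 0, 0.055, -1], [-0.03, 0.99, 0, 0, 0, 0.055, -1], [-0.03, 0.99, 0, 0, 0, 0.055, -1], [-0.03, 0.99, 0, 0, 0, 0.055, -1], [-0.03, 0.99, 0, 0, 0, 0.055, -1], [-0.03, 0.99, 0, 0, 0, 0.055, -1]]]}}

```text
time: 34.85
position: [0.6359, -0.1077, 0.2258]
tool_rot: [-3.14, 0.048, 0.006]
ft_force: [0.1, 0.0, -1.3]
grip_width: 0.137
grip_force: 25.0
```

```bash
python3 - <<'E'
from h import *
go(.6365,-.1115,.1395,88.1)
im=ctrl.get_image("scene"); cv2.imwrite("pics/j.png",cv2.resize(im[190:310,160:320],(800,600),interpolation=cv2.INTER_CUBIC)[:,:,::-1])
E
```

```text
shift [0.0104 0.039  0.8633] turn [-0.0009  0.0024  0.0017] pos [ 0.6359 -0.1077  0.2258] yaw -91.74589967088684 t 34.85 w 11.962181302000753 q7 -1.0592084366820465 F [ 0.0757  0.0361 -1.3224]
```

View pics/j.png

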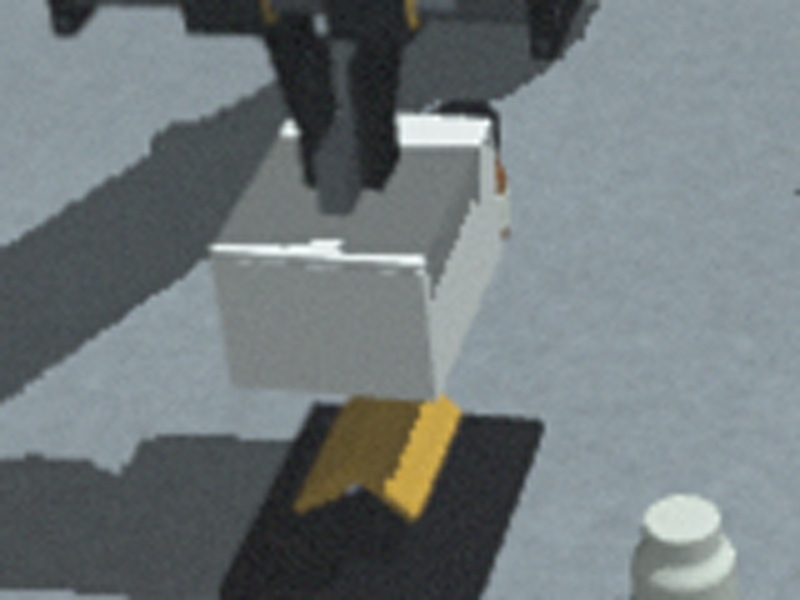

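The crop shows the cover hanging level and square above the nest. Rim front corners are at about crop (232,386) and (437,398). Now a numeric check of its centring along the rib against the stand in the same view.

```bash
python3 - <<'E'
from h import *
p=ctrl.get_state()["position"]
def corners(c,yaw,L,W,z):
    e=np.array([np.cos(np.radians(yaw)),np.sin(np.radians(yaw))]);n=np.array([-e[1],e[0]])
    return [[*(np.array(c)+a*e*L/2+b*n*W/2),z] for a,b in((1,-1),(1,1),(-1,1),(-1,-1))]
print("rim",proj("scene",corners(p[:2],-1.75,.1,.076,p[2]-.1315))[:2]); print("top",proj("scene",corners(p[:2],-1.75,.1,.076,p[2]-.1315+.058))[:3])
im=cv2.imread("pics/scene0.png")[:,:,::-1].copy(); x0,y0=195,262
for c in blobs(im[y0:y0+60,x0:x0+85],lambda b,h:h[...,2]<75,500):
    q=cv2.approxPolyDP(((c+[x0,y0])*4).astype(np.float32).reshape(-1,1,2),12,True).reshape(-1,2)/4; print("plate seen",q,plane("scene",q,.008))
print("plate pred",proj("scene",corners((.6365,-.1115),-1.9,.122,.098,.008)))
E
```

```text
rim [[205.2149 267.4595]
 [246.4096 270.5124]]
top [[200.6319 240.0356]
 [243.2138 242.78  ]
 [257.2694 213.6278]]
plate seen [[222.625 270.625]
 [203.125 309.625]
 [253.375 313.875]
 [267.625 274.125]] [[ 0.5755 -0.1553]
 [ 0.6996 -0.1595]
 [ 0.7019 -0.0633]
 [ 0.5789 -0.0607]]
plate pred [[202.1389 308.2334]
 [253.056  312.8289]
 [267.8762 273.6191]
 [221.3403 270.1002]]
```

Offsets are within about 2 mm, so lowering onto the plate.

>>> {"name": "play_rows", "arguments": {"increments": [[[0.01, 0.038, 0, 0, 0, 0.002, -1], [0.01, 0.038, 0.1, 0, 0, 0.002, -1], [0.01, 0.038, 0.2, 0, 0, 0.002, -1], [0.01, 0.038, 0.2, 0, 0, 0.002, -1], [0.01, 0.038, 0.2, 0, 0, 0.002, -1], [0.01, 0.038, 0.2, 0, 0, 0.002, -1]]]}}

```text
time: 35.5
position: [0.6368, -0.1129, 0.2065]
tool_rot: [-3.14, 0.056, 0.004]
ft_force: [0.2, 0.2, -1.0]
grip_width: 0.137
grip_force: 25.0
```

```bash
python3 - <<'E'
from h import *
go(.6365,-.1115,.1395,88.1)
E
```

```text
shift [-0.0011 -0.0136  0.6701] turn [-0.0004  0.0018 -0.0015] pos [ 0.6368 -0.1129  0.2065] yaw -92.03475352609951 t 35.5 w 11.876485376067205 q7 -1.0461803493504387 F [ 0.1627  0.2035 -1.0186]
```

>>> {"name": "play_rows", "arguments": {"increments": [[[0, -0.013, 0.1, 0, 0, -0.001, -1], [0, -0.013, 0.2, 0, 0, -0.001, -1], [0, -0.013, 0.3, 0, 0, -0.001, -1], [0, -0.013, 0.4, 0, 0, -0.001, -1], [0, -0.013, 0.5, 0, 0, -0.001, -1], [0, -0.013, 0.58, 0, 0, -0.001, -1], [0, -0.013, 0.58, 0, 0, -0.001, -1], [0, -0.013, 0.58, 0, 0, -0.001, -1]]]}}

```text
time: 36.3
position: [0.6366, -0.1116, 0.1484]
tool_rot: [-3.14, 0.053, 0.005]
ft_force: [0.9, -0.1, -1.2]
grip_width: 0.136
grip_force: 25.0
```

```bash
python3 - <<'E'
from h import *
go(.6365,-.1115,.1395,88.1)
E
```

```text
shift [-0.0005 -0.0013  0.0885] turn [-0.0004  0.0019 -0.0006] pos [ 0.6366 -0.1116  0.1484] yaw -91.95178406048751 t 36.3 w 11.824905665554326 q7 -1.0149837233193129 F [ 0.8585 -0.141  -1.2312]
```

>>> {"name": "play_rows", "arguments": {"increments": [[[0, 0, 0.03, 0, 0, 0, -1], [0, 0, 0.06, 0, 0, 0, -1], [0, 0, 0.08, 0, 0, 0, -1], [0, 0, 0.09, 0, 0, 0, -1], [0, 0, 0.09, 0, 0, 0, -1], [0, 0, 0.09, 0, 0, 0, -1]]]}}

```text
time: 36.9
position: [0.6366, -0.1115, 0.1395]
tool_rot: [-3.14, 0.053, 0.004]
ft_force: [-0.6, 0.5, -2.1]
grip_width: 0.135
grip_force: 25.0
```

```bash
python3 - <<'E'
from h import *
go(.6365,-.1115,.1395,88.1)
E
```

```text
shift [-0.001   0.0003 -0.0004] turn [-0.0005  0.0018 -0.0005] pos [ 0.6366 -0.1115  0.1395] yaw -91.94496694840325 t 36.9 w 11.783794028065646 q7 -1.0098598155222025 F [-0.6017  0.4865 -2.1396]
```

>>> {"name": "play_rows", "arguments": {"increments": [[[0, 0, 0.005, 0, 0, 0, -1], [0, 0, 0.01, 0, 0, 0, -1], [0, 0, 0.015, 0, 0, 0, -1], [0, 0, 0.015, 0, 0, 0, -1]]]}}

```text
time: 37.3
position: [0.6366, -0.1118, 0.1393]
tool_rot: [-3.14, 0.054, 0.004]
ft_force: [-3.2, 1.4, 7.8]
grip_width: 0.137
grip_force: 25.0
```

Rim is on the plate. Releasing and rising, then clearing the view.

>>> {"name": "play_rows", "arguments": {"increments": [[[0, 0, 0, 0, 0, 0, -0.4], [0, 0, 0, 0, 0, 0, -0.4], [0, 0, 0, 0, 0, 0, -0.2], [0, 0, 0, 0, 0, 0, -0.2]]]}}

```text
time: 37.7
position: [0.6365, -0.1114, 0.1377]
tool_rot: [-3.14, 0.053, 0.005]
ft_force: [0.9, -0.1, -0.1]
grip_width: 0.365
grip_force: 0.0
```

>>> {"name": "play_rows", "arguments": {"increments": [[[0, 0, -0.15, 0, 0, 0, -0.2], [0, 0, -0.35, 0, 0, 0, -0.2], [0, 0, -0.6, 0, 0, 0, 0], [0, 0, -0.8, 0, 0, 0, 0], [0, 0, -0.8, 0, 0, 0, 0]]]}}

```text
time: 38.2
position: [0.6385, -0.1126, 0.2226]
tool_rot: [-3.141, 0.053, -0.006]
ft_force: [-0.1, -0.8, 0.9]
grip_width: 0.49
grip_force: 0.0
```

>>> {"name": "play_rows", "arguments": {"increments": [[[0.3, -0.4, 0, 0, 0, 0, 0], [0.6, -0.9, 0, 0, 0, 0, 0], [0.6, -0.9, 0, 0, 0, 0, 0]]]}}

```text
time: 38.5
position: [0.7027, -0.0146, 0.2166]
tool_rot: [-3.136, 0.036, 0.004]
ft_force: [-1.1, 1.7, -0.7]
grip_width: 0.498
grip_force: 0.0
```

>>> {"name": "play_rows", "arguments": {"increments": [[[0.3, -0.4, 0, 0, 0, 0, 0], [0.6, -0.9, 0, 0, 0, 0, 0], [0.6, -0.9, 0, 0, 0, 0, 0], [0.6, -0.9, 0, 0, 0, 0, 0], [0.6, -0.9, 0, 0, 0, 0, 0]]]}}

```text
time: 39.0
position: [0.7622, 0.0627, 0.2174]
tool_rot: [3.14, -0.055, -0.006]
ft_force: [0.3, 0.1, 0.9]
grip_width: 0.498
grip_force: 0.0
```

>>> {"name": "play_rows", "arguments": {"increments": [[[0, -0.4, 0, 0, 0, 0, 0], [0, -0.9, 0, 0, 0, 0, 0], [0, -0.9, 0, 0, 0, 0, 0], [0, -0.9, 0, 0, 0, 0, 0], [0, -0.9, 0, 0, 0, 0, 0]]]}}

```text
time: 39.5
position: [0.7655, 0.1511, 0.2183]
tool_rot: [3.141, -0.059, -0.004]
ft_force: [-0.1, -0.4, -0.8]
grip_width: 0.502
grip_force: 0.0
```

```bash
python3 - <<'E'
from h import *
im=ctrl.get_image("top"); sc=ctrl.get_image("scene"); x0,y0=372,122
for t in(165,185):
  for c in blobs(im[y0:y0+95,x0:x0+85],lambda b,h:(h[...,1]<35)&(h[...,2]>t),600): print("cover",rect("top",c+[x0,y0],.066))
for c in blobs(im[y0:y0+95,x0:x0+85],lambda b,h:(h[...,2]<85)|(h[...,2]>170),800): c=c+[x0,y0];print("plate",rect("top",c,.008))
cv2.imwrite("pics/k.png",np.hstack([cv2.resize(v,(400,400),interpolation=cv2.INTER_CUBIC) for v in(im[110:220,360:470],sc[220:330,185:295])])[:,:,::-1])
print(ctrl.get_state()["position"],ctrl.get_state()["time"])
E
```

```text
cover (array([ 0.6242, -0.1455]), 164.272216796875, 63.1341552734375, -0.7680130004882812)
cover (array([ 0.623 , -0.0471]), 163.72508239746094, 26.46832275390625, 0.13751305639743805)
cover (array([ 0.6368, -0.1331]), 101.49746704101562, 33.411476135253906, -2.7077484130859375)
plate (array([ 0.6376, -0.1568]), 174.27655029296875, 66.54364013671875, -0.7680130004882812)
plate (array([ 0.6364, -0.0519]), 173.7144317626953, 27.630802154541016, 0.1374233067035675)
[0.7657 0.151  0.2183] 39.6
```

View pics/k.png

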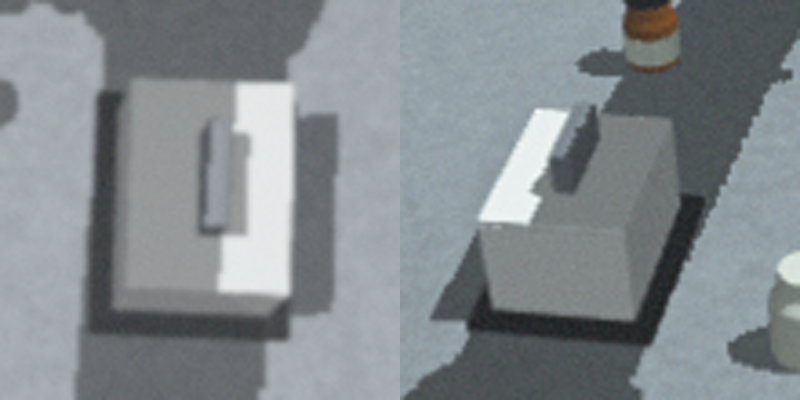

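The crops show the cover flat on the plate, with an even dark margin and long sides along the ridge. Its lit top measures 101 mm long, centred at x = 0.637 m. The jar and pot are untouched and the gripper is open and clear.

```bash
python3 -c "
from bench import ctrl
print(ctrl.close_job())"
```

```text
the job is handed in; nothing more can be done
None
```

The job is handed in at about 40 s: the small, medium and large rests are nested on the stand's ridge in that order, and the cover is set over them with its rim on the plate. The gripper is open and clear. I never touched the jar, pot, dish or red look-alikes, though I didn't re-check the dish at the end.

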